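# Put the lathe accessories back on their own stands

## Task

The three lathe accessories stand on each other's wooden stands: put the round chuck down in the round stand, the square tool post in the square stand and the tailstock in the long stand, each lying flat on the floor inside the rim, roughly centred. Every stand is taken at first, so park one of them on the middle of the free cork pad while you rearrange the others. Set them down rather than dropping them, and leave the loupe, the dish and the screwdriver where they are.

Things in the scene. Friction and masses are not known exactly. Their poses are not given: they have to be found in the camera images.
- chuck: Three-jaw lathe chuck, bright steel, about 0.5 kg, lying on its back: round body 60 mm in diameter and 34 mm tall with plain upright sides to grip, a 44 mm hub and three small jaws on top (45 mm tall in all). Origin at the centre of its underside, z up. Belongs in round_stand; starts on the rims of long_stand.
- toolpost: Square lathe tool post, dark steel, about 0.35 kg: a block 44 x 44 mm and 36 mm tall, four upright faces to grip, slotted round, six small screws and a central nut on top (46 mm tall in all). Origin at the centre of its underside, z up, x and y square to its faces. Belongs in square_stand; starts inside round_stand.
- tailstock: Grey lathe tailstock, 0.35 kg: foot 92 (its x) x 32 (y) x 8 mm; centred on it a post 50 (x) x 32 mm (y), to 42 mm height, gripped by its flat y faces; a 19 mm steel spindle along x at 34 mm height, point at the +x end, 21 mm knob at -x (44.5 mm tall in all). Origin at the centre of its underside, z up. Belongs in long_stand, either way round; starts on the rims of square_stand.
- round_stand: Dark wooden stand for the chuck: a round shallow dish, 88 mm outside, recess 78 mm in diameter, inner floor 5 mm above the bench, rim 10 mm above the bench (5 mm deep). Fixed to the bench, at any of four spots and turned a little. Origin at the centre of its underside, on the bench; z up.
- square_stand: Dark wooden stand for the tool post: a square shallow tray, 70 x 70 mm outside, recess 60 x 60 mm, inner floor at 5 mm, rim at 10 mm above the bench. Fixed to the bench, at any of four spots and turned a little. Origin at the centre of its underside, on the bench; z up, x and y along its sides.
- long_stand: Dark wooden stand for the tailstock: a long shallow tray, 118 mm (its x) x 58 mm (its y) outside, recess 108 x 48 mm, inner floor at 5 mm, rim at 10 mm above the bench. Fixed to the bench, at any of four spots and turned a little. Origin at the centre of its underside, on the bench; z up.
- cork_pad: Square pad of light brown cork, 110 x 110 mm and 5 mm thick, flat, empty at the start: the free spot. Fixed to the bench, at any of four spots and turned a little. Origin at the centre of its underside, on the bench; z up, x and y along its sides.
- loupe: Bystander: black eye loupe standing on the bench, 36 mm in diameter, 30 mm tall. Loose. Origin at the centre of its underside.
- dish: Bystander: round white parts dish, 56 mm in diameter, 14 mm tall, empty. Loose. Origin at the centre of its underside.
- screwdriver: Bystander: brass-handled screwdriver lying on the bench, 130 mm long, 11 mm thick. Loose. Origin halfway along it, at its underside; x towards the blade.
Mind the look-alikes: they are no part of the job. Of the things that look like the tailstock, the larger one is meant. What is shaped like the chuck but green is not meant.

How it is judged:
By the outcome, as a careful person would: the job done as asked, in the order asked, and still so for the second after the job is handed in, with the robot touching nothing.
It also fails if it takes over 112 s, if anything falls off the work surface, if the arm or the gripper's body presses on something with over 40 N, if the wrist force passes 120 N, or if a joint passes its speed limit or range.

## Robot

A 6-joint arm with a two-finger parallel gripper is mounted at the origin on the work surface. World frame = base frame: x ahead of the robot, y to its left, z up, the work surface at z = 0. Lengths are in m, angles in rad, forces in N, time in s.
With the tool pointing down it reaches from about 0.35 to 0.975 m from the base axis. Payload 4.9 kg.
Tool frame: the origin (TCP) lies midway between the tips of the shut fingers; the grasp point (between the pads) lies 19 mm behind it; y points along the fingers, z is the direction in which the jaws open and shut, and the axes are right-handed (so a half turn about y gives the same grasp; the last joint's range is limited). The gripper opens to 85 mm and grips with 20 to 120 N. Pads are 22 mm wide; open, the fingers measure 114 mm over their backs; the gripper's body (76 mm by 85 mm) begins 54 mm behind the grasp point. The pads swing forward as they close: fully open they stand 13 mm farther back than shut.
Start: joints at [1.103, 0.053, 1.613, -0, 1.476, -0.119], TCP at [0.214, 0.587, 0.231] pointing down, gripper open.
Joint ranges: [-3.01, 3.01], [-1.01, 2.22], [0.06, 2.58], [-1.02, 4.17], [0.09, 2.62], [-3.14, 3.14]. Speed limits (rad/s): [2.57, 2.57, 3.14, 3.14, 3.14, 3.14].

## Interface

Orientations are given as a unit quaternion [w, x, y, z].
In Python, from plant import * gives the robot as it stands.
- The arm moves only by the shell command python3 -m crank 'ROWS'. ROWS is JSON, a list that holds one entry, the list of rows, each a list of 5 numbers: the gripper command: -1 is shut, 1 is fully open, values between are in proportion, then the shift along the tool's x, y, z in cm, then the turn about the tool's y in degrees. In form: [[[jaw, dx, dy, dz, twist], ...]]. A call has 1 to 8 rows; each row shifts and turns the commanded pose from where the row before left it, along the tool's axes as they then stand; what a row does not reach is not made up. A row lasts 1/8 s, in which the tool goes at most 62.5 mm and 10.7 degrees, less where a joint would pass 70% of its speed; a pose out of reach is approached as far as the arm can. A call with a gripper value outside its range is refused whole. The fingers move at their own pace and stop on an object; the grip force is fixed at half the most. Time passes only in rows, so rows that do not move let the fingers close. It gives the time, the measured TCP pose, the force and the opening at its end, in the units of the state.
- state(): the state, without advancing time (a new reading comes with each control period).
- grab_frame(name): name is "side" or "top"; returns a dict with "frame" (384x512x3 uint8, red, green, blue), "fx", "fy", "cx", "cy" (pixels), "pose" (4x4, takes a point from camera to world coordinates). Camera axes: x right, y up, looking along -z (the intrinsics and any distortion apply to the point x, -y, -z); pixel columns grow to the right and rows downward; lengths in m; the calibration is good to about 2 mm. A picture is of the moment at which its call begins. There is no depth.
- job_done(): hands the job in, once; it reports no verdict.
The state is a dict: "time": time; "joint_pos": joint angles; "joint_vel": joint speeds; "joint_efforts": joint torques, N m; "tool_pos": TCP position; "tool_rot": TCP orientation; "contact_force": force on the tool from outside, world axes, zero at the start; "ft_torque": the same for the moment, N m; "gripper_width": opening from 0.0 (shut) to 1.0 (fully open).
Only numpy, scipy, OpenCV 4.12 (cv2) and the standard library are available. Lean on these libraries where they do the work, as an engineer would, in place of code of your own. Each camera call takes 0.05 s, during which the arm holds its last target.

## Working session

There is one attempt and no reset: what is moved stays moved. The work goes in short steps, Python scripts to look and compute and a shell command to move; the robot and the scene stay as the last step left them, time stands still between calls to the robot, and variables do not carry over. Pictures are saved under pics/ and viewed, and the job is handed in when it is done.

```bash
ls; mkdir -p pics; python3 - <<'E'
from plant import *
import cv2
for n in("side","top"):
    f=grab_frame(n); cv2.imwrite(f"pics/{n}0.png",cv2.resize(f["frame"][:,:,::-1],(800,600),interpolation=cv2.INTER_CUBIC))
    print({k:v for k,v in f.items() if k!="frame"})
print(state())
E
```

```text
pics
{'fx': 376.59895897031475, 'fy': 376.59895897031475, 'cx': 253.85330263177752, 'cy': 196.77211679738065, 'pose': array([[-0.97428117,  0.11733267, -0.1923779 ,  0.3816339 ],
       [-0.22433916, -0.58527196,  0.77918462,  0.74296847],
       [-0.02116958,  0.80230279,  0.59654176,  0.59721994],
       [ 0.        ,  0.        ,  0.        ,  1.        ]])}
{'fx': 401.27982937029736, 'fy': 401.27982937029736, 'cx': 262.4135495396898, 'cy': 190.58331635284517, 'pose': array([[ 0.00328452,  0.98310714, -0.18300152,  0.42663075],
       [-0.99998919,  0.00383159,  0.00263594,  0.00559748],
       [ 0.0032926 ,  0.18299088,  0.9831091 ,  0.82664747],
       [ 0.        ,  0.        ,  0.        ,  1.        ]])}
{'time': 0.1, 'joint_pos': array([ 1.10299494e+00,  5.32832772e-02,  1.61416248e+00,  7.12733216e-06,
        1.47601498e+00, -1.18978223e-01]), 'joint_vel': array([-0.00193341, -0.00132993, -0.00226291, -0.00097072,  0.00072488,
       -0.00088624]), 'joint_efforts': array([ 1.02448619e-03, -3.94903207e+01, -3.71363211e+01, -1.06602433e-04,
        3.86772183e-03,  1.69846260e-06]), 'tool_pos': array([0.21334624, 0.58685305, 0.2301872 ]), 'tool_rot': array([-0.69574727,  0.69701031, -0.1228969 ,  0.12251008]), 'contact_force': array([ 0.33121896, -0.00421357,  0.86185451]), 'ft_torque': array([ 0.01169831, -0.06848933,  0.01042673]), 'gripper_width': 0.9958874467092789}
```

View pics/side0.png

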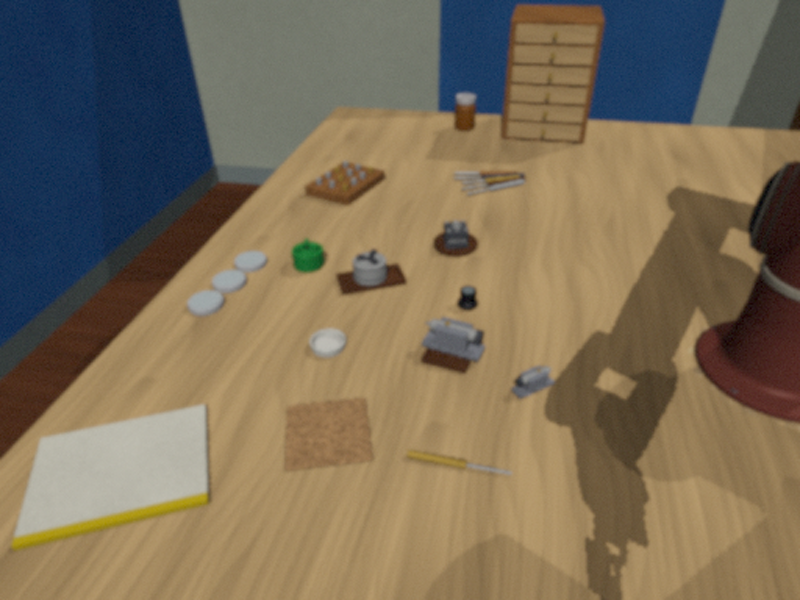

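View pics/top0.png

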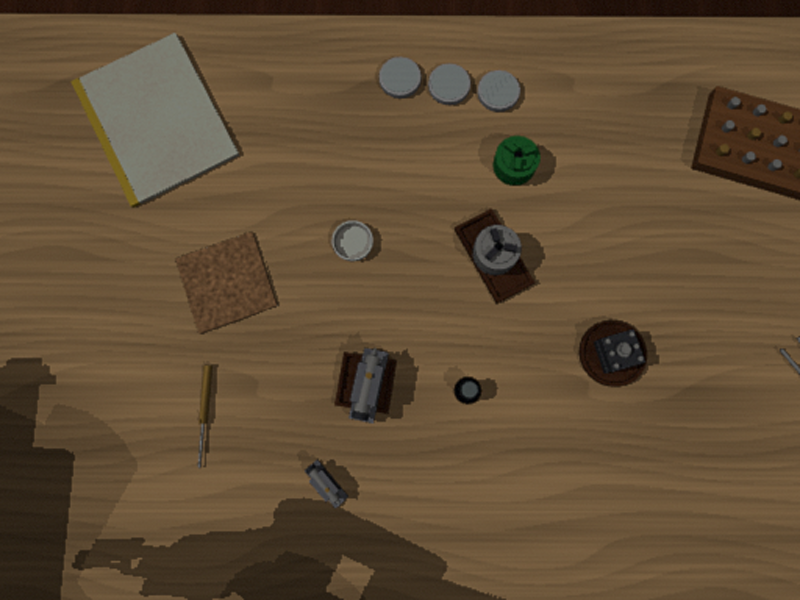

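The side view shows the chuck on the long stand (370,270), tool post in the round stand (455,235), large tailstock on the square stand (452,340) and cork pad (328,433). The top view shows the same: chuck (497,248), tool post (620,350), tailstock (368,385), pad (227,282). The small tailstock (325,482) and green chuck (517,160) are decoys. Next I'll measure positions.

```bash
cat > h.py <<'E'
from plant import *
import numpy as np, cv2
from scipy.spatial.transform import Rotation as R
def ray(f,uv):
    uv=np.atleast_2d(uv).astype(float)
    d=np.c_[(uv[:,0]-f["cx"])/f["fx"],-(uv[:,1]-f["cy"])/f["fy"],-np.ones(len(uv))]
    return f["pose"][:3,3],d@f["pose"][:3,:3].T
def plane(f,uv,z):
    o,d=ray(f,uv); t=(z-o[2])/d[:,2]; return (o+t[:,None]*d)[:,:2]
def proj(f,P):
    P=np.atleast_2d(P); q=(P-f["pose"][:3,3])@f["pose"][:3,:3]
    return np.c_[f["cx"]+f["fx"]*q[:,0]/-q[:,2], f["cy"]-f["fy"]*q[:,1]/-q[:,2]]
def axes(s=None):
    s=s or state(); q=s["tool_rot"]; return R.from_quat([q[1],q[2],q[3],q[0]]).as_matrix()
def crop(f,name,u0,v0,u1,v1,k=6):
    c=f["frame"][v0:v1,u0:u1,::-1]; c=cv2.resize(c,None,fx=k,fy=k,interpolation=cv2.INTER_CUBIC)
    c=cv2.convertScaleAbs(c,alpha=1.6); cv2.imwrite(f"pics/{name}.png",c)
def go(x,y,z,jawdir=None,psi=None,s=None):
    """shift in tool axes (cm) to reach world xyz; twist deg to make the tool z axis lie along angle jawdir (deg, mod 180)"""
    s=s or state(); A=axes(s); d=A.T@(np.array([x,y,z])-s["tool_pos"])*100
    tw=None
    if jawdir is not None:
        cur=np.degrees(np.arctan2(A[1,2],A[0,2])); e=(jawdir-cur+90)%180-90
        # tool y is down: positive turn about it turns clockwise from above
        tw=-e*np.sign(-A[2,1])
    print("t",round(s["time"],2),"pos",s["tool_pos"].round(4),"tool shift cm",d.round(2),"twist",None if tw is None else round(tw,1),"j6",s["joint_pos"][5].round(2),"w",round(s["gripper_width"],3),"F",s["contact_force"].round(1))
    print("axes",A.round(3).tolist())
E
python3 - <<'E'
from h import *
f=grab_frame("top");g=grab_frame("side")
np.savez("f0.npz",top=f["frame"],side=g["frame"])
crop(f,"c_long",280,125,360,200,7); crop(f,"c_sq",205,210,265,280,8); crop(f,"c_round",360,195,430,255,8)
a=cv2.imread("pics/c_long.png");b=cv2.imread("pics/c_sq.png");c=cv2.imread("pics/c_round.png")
H=400;print([x.shape for x in(a,b,c)])
z=[cv2.resize(x,(266,int(x.shape[0]*266/x.shape[1]))) for x in(a,b,c)]
for i in z: print(i.shape)
crop(g,"s_all",200,130,330,250,6)
go(.5,0,.2,0)
# cork & dark wood masks top
hsv=cv2.cvtColor(f["frame"],cv2.COLOR_RGB2HSV)
for p in [(145,180),(300,145),(320,185),(220,240),(375,225),(318,158),(397,225),(237,245),(100,200),(250,190)]: print(p,f["frame"][p[1],p[0]],hsv[p[1],p[0]])
E
```

```text
[(525, 560, 3), (560, 480, 3), (480, 560, 3)]
(249, 266, 3)
(310, 266, 3)
(228, 266, 3)
t 0.2 pos [0.2134 0.587  0.2305] tool shift cm [ 46.99   3.1  -45.37] twist 70.0 j6 -0.12 w 0.999 F [-1.1 -0.6  0.9]
axes [[0.94, -0.001, 0.342], [-0.342, -0.001, 0.94], [-0.0, -1.0, -0.001]]
(145, 180) [91 67 45] [ 14 129  91]
(300, 145) [39 23 14] [ 11 163  39]
(320, 185) [44 24 11] [ 12 191  44]
(220, 240) [15 10  6] [ 13 153  15]
(375, 225) [30 14  6] [ 10 204  30]
(318, 158) [9 9 6] [30 85  9]
(397, 225) [69 68 66] [20 11 69]
(237, 245) [68 67 67] [ 0  4 68]
(100, 200) [111  87  59] [ 16 119 111]
(250, 190) [99 79 52] [ 17 121  99]
```

View pics/c_long.png

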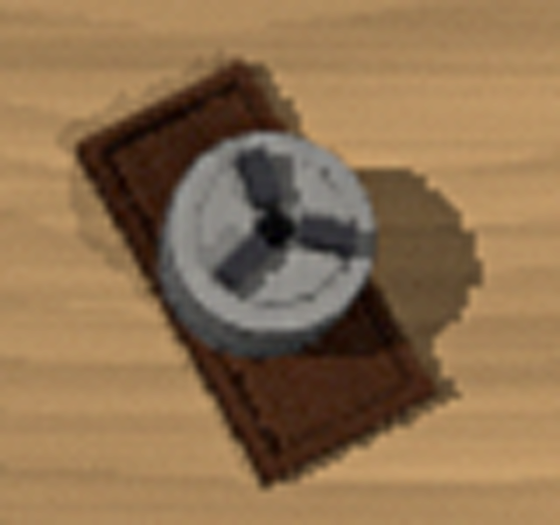

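View pics/c_sq.png

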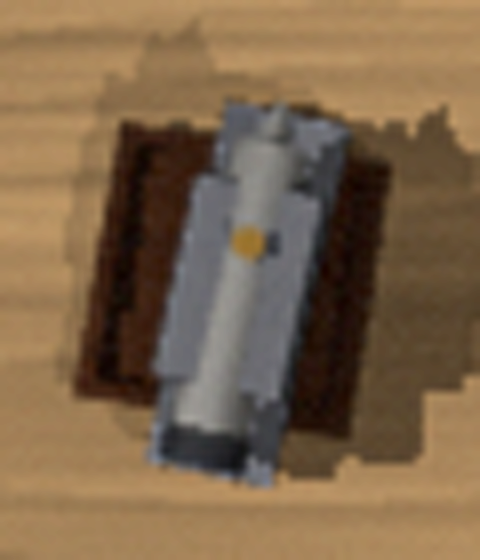

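View pics/c_round.png

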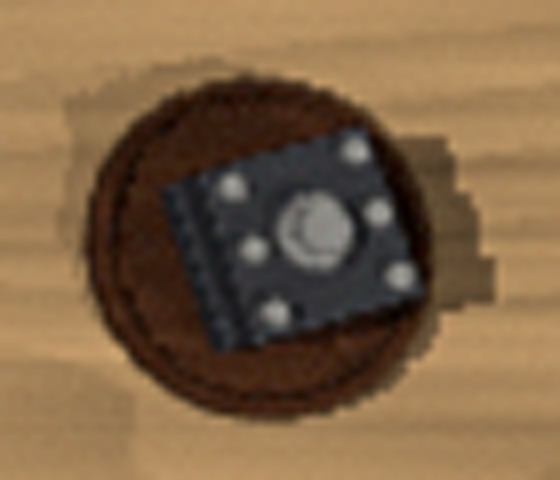

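View pics/s_all.png

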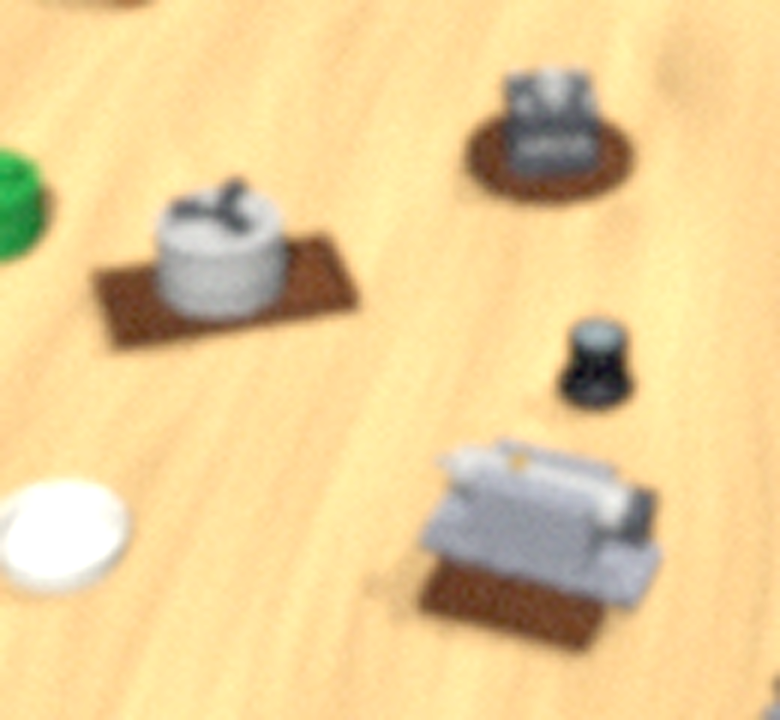

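The crops show the stand rims and tops sharply. I'll refine the corners by masks where possible, and otherwise use the readings.

```bash
cat > m.py <<'E'
from h import *
f=grab_frame("top");g=grab_frame("side")
def full(c,u0,v0,k): return (np.array(c,float)+.5)/k-.5+np.array([u0,v0])
def rect(n,c,u0,v0,k,z):
    P=plane(f,full(c,u0,v0,k),z); e=[P[(i+1)%4]-P[i] for i in range(4)]
    print(n,"c",P.mean(0).round(4),"sides mm",[round(np.linalg.norm(x)*1000,1) for x in e],"ang",[round(np.degrees(np.arctan2(x[1],x[0]))%180,1) for x in e]); return P.mean(0)
def circ(n,box,u0,v0,k,z):
    x0,y0,x1,y1=box; P=plane(f,full([(x0,(y0+y1)/2),(x1,(y0+y1)/2),((x0+x1)/2,y0),((x0+x1)/2,y1),((x0+x1)/2,(y0+y1)/2)],u0,v0,k),z)
    print(n,P[:4].mean(0).round(4),"d",round(np.linalg.norm(P[0]-P[1])*1e3,1),round(np.linalg.norm(P[2]-P[3])*1e3,1)); return P[:4].mean(0)
L=rect("long",[(80,148),(240,62),(440,392),(268,485)],280,125,7,.01)
C=circ("chuck",(172,130,375,333),280,125,7,.044)
S=rect("sq",[(122,122),(390,165),(350,435),(75,395)],205,210,8,.01)
T=rect("tail foot",[(228,102),(350,122),(272,485),(150,462)],205,210,8,.018)
T2=rect("tail post",[(200,178),(325,200),(275,398),(155,372)],205,210,8,.052)
Rr=circ("round",(88,76,432,418),360,195,8,.01)
N=plane(f,full([(315,231)],360,195,8),.050)[0];print("nut",N.round(4))
h=cv2.cvtColor(f["frame"],cv2.COLOR_RGB2HSV)
# cork
bl=cv2.GaussianBlur(f["frame"],(3,3),0).astype(int); sub=bl[140:220,105:185]
m=((sub[:,:,0]-sub[:,:,2]<52)&(sub.sum(2)<245)).astype(np.uint8)*255
lab=cv2.cvtColor(cv2.GaussianBlur(f["frame"],(3,3),0),cv2.COLOR_RGB2LAB)[140:220,105:185]
m=((lab[:,:,0]<92)).astype(np.uint8)*255
m=cv2.morphologyEx(cv2.morphologyEx(m,cv2.MORPH_CLOSE,np.ones((5,5))),cv2.MORPH_OPEN,np.ones((5,5)))
cs,_=cv2.findContours(m,0,2); c=max(cs,key=cv2.contourArea); b=cv2.boxPoints(cv2.minAreaRect(c))+[105,140]
P=plane(f,b,.005);print("cork",P.mean(0).round(4),np.linalg.norm(np.roll(P,-1,0)-P,axis=1).round(3),b.round(1).tolist())
v=g["frame"][:,:,::-1].copy(); v=cv2.resize(v,(800,600))
for q in [(*L,.01),(*C,.055),(*S,.01),(*T2,.052),(*Rr,.01),(*N,.051),(*P.mean(0),.005)]:
    u=proj(g,q)[0]*1.5625; cv2.circle(v,(int(u[0]),int(u[1])),2,(0,0,255),-1)
cv2.imwrite("pics/chk.png",cv2.resize(v[200:500,250:550],(800,800))[:600])
cv2.imwrite("pics/chk2.png",v)
E
python3 m.py
```

```text
long c [ 0.6377 -0.1092] sides mm [np.float64(56.0), np.float64(117.3), np.float64(59.0), np.float64(116.7)] ang [np.float64(119.2), np.float64(29.3), np.float64(118.6), np.float64(27.9)]
chuck [ 0.6404 -0.1096] d 58.5 60.4
sq c [0.468  0.0607] sides mm [np.float64(69.1), np.float64(68.2), np.float64(69.7), np.float64(69.3)] ang [np.float64(81.1), np.float64(172.0), np.float64(82.1), np.float64(171.5)]
tail foot c [0.4645 0.0561] sides mm [np.float64(31.2), np.float64(91.7), np.float64(30.7), np.float64(91.1)] ang [np.float64(80.9), np.float64(168.4), np.float64(79.7), np.float64(168.7)]
tail post c [0.4639 0.0568] sides mm [np.float64(30.6), np.float64(48.3), np.float64(29.3), np.float64(47.2)] ang [np.float64(80.3), np.float64(166.4), np.float64(78.2), np.float64(167.9)]
round [ 0.5076 -0.2612] d 87.8 87.4
nut [ 0.5074 -0.2617]
cork [0.5971 0.2465] [0.124 0.126 0.121 0.125] [[108.2, 165.2], [164.4, 145.0], [183.9, 199.4], [127.7, 219.6]]
```

View pics/chk2.png

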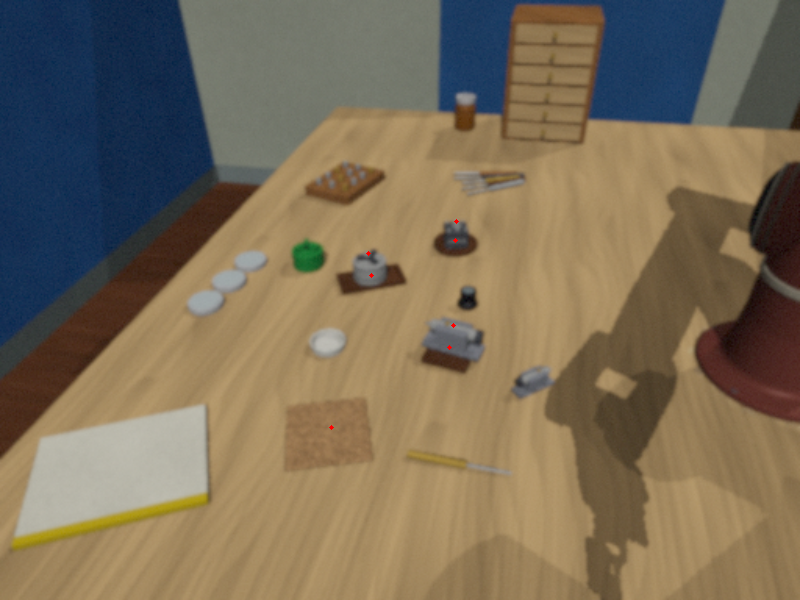

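View pics/chk.png

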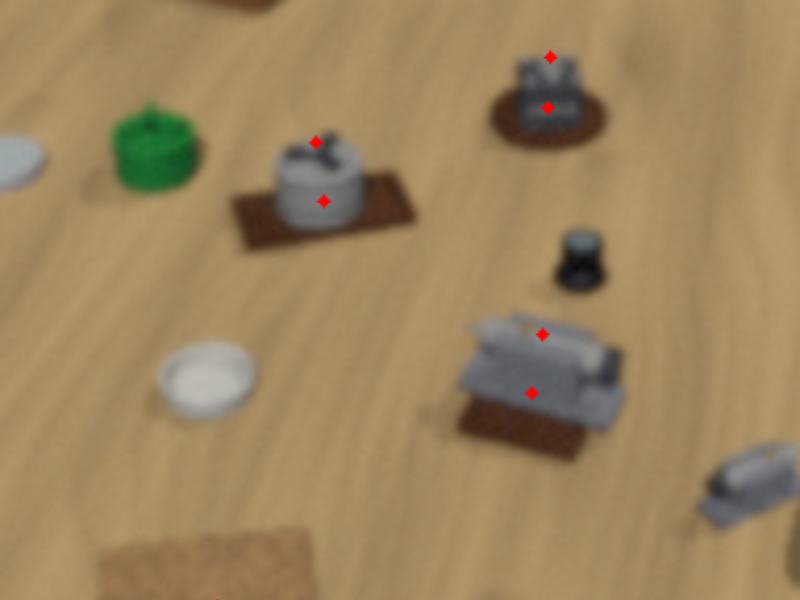

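```bash
python3 - <<'E'
from h import *
f=grab_frame("top")
b=(np.array([(176,260),(252,232),(278,304),(202,333)])+.5)/1.5625-.5
P=plane(f,b,.005);print("cork",P.mean(0).round(4),np.linalg.norm(np.roll(P,-1,0)-P,axis=1).round(3))
b=(np.array([(365,130),(425,295)])+.5)/8-.5+[360,195]
P=plane(f,b,.041);d=P[1]-P[0];print(np.linalg.norm(d),np.degrees(np.arctan2(d[1],d[0])))
b=(np.array([(212,350),(425,295)])+.5)/8-.5+[360,195]
P=plane(f,b,.041);d=P[1]-P[0];print(np.linalg.norm(d),np.degrees(np.arctan2(d[1],d[0])))
go(.6395,-.1095,.10)
E
```

```text
cork [0.6008 0.2487] [0.108 0.107 0.106 0.107]
0.04241220532814932 -163.31606090510155
0.054580469943610974 -75.60036991085913
t 0.35 pos [0.2135 0.5872 0.231 ] tool shift cm [ 63.84  13.12 -50.91] twist None j6 -0.12 w 1.001 F [0.7 0.2 0.2]
axes [[0.94, -0.0, 0.342], [-0.342, -0.0, 0.94], [-0.0, -1.0, -0.001]]
```

```bash
python3 -m crank '[[[1,3.9,0,-3.2,0],[1,4,0,-3.2,0],[1,4,0,-3.2,0],[1,4,0,-3.2,0],[1,4,0,-3.2,0],[1,4,0,-3.2,0],[1,4,0,-3.2,0],[1,4,0,-3.2,0]]]' ; python3 -m crank '[[[1,4,0,-3.2,0],[1,4,0,-3.2,0],[1,4,0,-3.2,0],[1,4,0,-3.2,0],[1,4,2,-3.2,0],[1,4,3,-3.2,0],[1,4,4,-3,0],[1,0,0,0,0]]]'; python3 -c "
from h import *
go(.6395,-.1095,.014)
f=grab_frame('top');g=grab_frame('side');crop(f,'a1',250,90,390,230,4);crop(g,'a1s',180,60,320,220,4)"
```

```text
time: 1.35
tool_pos: [0.4266, 0.2363, 0.2316]
tool_rot: [0.697, -0.696, 0.122, -0.123]
contact_force: [0.4, 1.0, -0.5]
gripper_width: 0.999
time: 2.35
tool_pos: [0.6108, -0.0677, 0.1369]
tool_rot: [0.696, -0.696, 0.127, -0.121]
contact_force: [-0.3, -0.7, -0.2]
gripper_width: 1.0
t 2.35 pos [ 0.6108 -0.0677  0.1369] tool shift cm [ 4.25 12.26 -2.91] twist None j6 -1.45 w 1.0 F [-0.3 -0.7 -0.2]
axes [[0.938, -0.009, 0.345], [-0.345, 0.002, 0.939], [-0.009, -1.0, -0.001]]
```

```bash
python3 -m crank '[[[1,0,0,0,0],[1,0,0,0,0]]]'; python3 -c "
from h import *
go(.6395,-.1095,.07)
f=grab_frame('top');g=grab_frame('side');crop(f,'a1',250,90,390,230,4);crop(g,'a1s',180,60,320,220,4)"
```

```text
time: 2.7
tool_pos: [0.6131, -0.0647, 0.1442]
tool_rot: [-0.696, 0.697, -0.121, 0.123]
contact_force: [-0.4, -0.7, -0.1]
gripper_width: 1.003
t 2.7 pos [ 0.6131 -0.0647  0.1442] tool shift cm [ 3.99  7.43 -3.31] twist None j6 -1.45 w 1.003 F [-0.4 -0.7 -0.1]
axes [[0.94, 0.003, 0.34], [-0.34, -0.001, 0.94], [0.003, -1.0, 0.0]]
```

View pics/a1s.png

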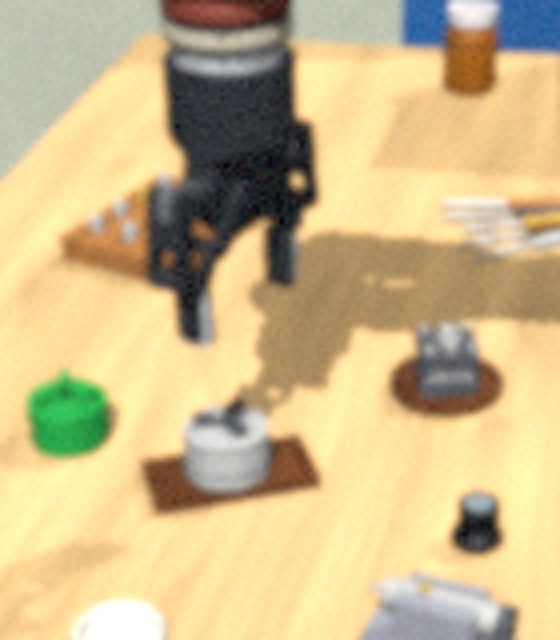

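The gripper is open above and behind the chuck, which sits at crop (228,455), with a clear approach.

```bash
python3 -m crank '[[[1,4,4,-3.3,0],[1,0,0,0,0],[1,0,0,0,0]]]'; python3 -c "
from h import *
go(.6395,-.1095,.07)
f=grab_frame('top');g=grab_frame('side');crop(f,'a2',250,90,390,230,4);crop(g,'a2s',180,60,320,220,4)"
```

```text
time: 3.18
tool_pos: [0.6376, -0.1079, 0.1045]
tool_rot: [0.697, -0.696, 0.123, -0.123]
contact_force: [1.0, -0.9, -1.0]
gripper_width: 1.001
t 3.17 pos [ 0.6376 -0.1079  0.1045] tool shift cm [ 0.23  3.45 -0.09] twist None j6 -1.5 w 1.001 F [ 1.  -0.9 -1. ]
axes [[0.94, 0.0, 0.342], [-0.342, 0.0, 0.94], [0.0, -1.0, 0.0]]
```

View pics/a2s.png

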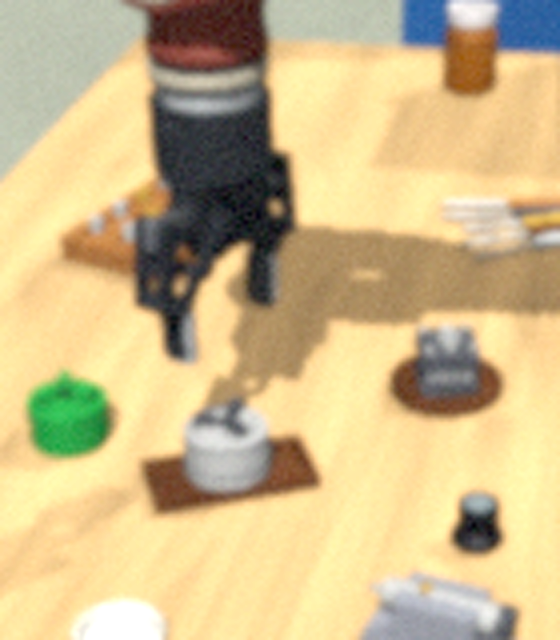

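View pics/a2.png

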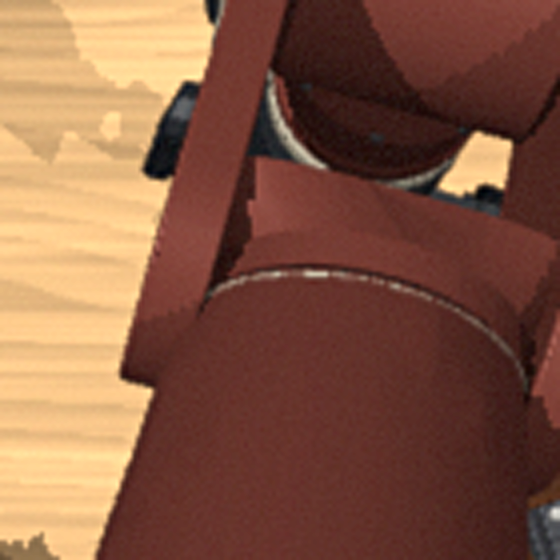

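```bash
python3 -c "
from h import *
g=grab_frame('side');s=state();A=axes()
p=s['tool_pos']; z=A[:,2]
for e in (-.05,.05,0): print((proj(g,p+[0,0,.013]+e*z)[0]-[180,60])*4)
for P in [(.6395,-.1095,.044),(.6395,-.1095,.01)]: print('chuck',(proj(g,P)[0]-[180,60])*4)
"
```

```text
[263.32672497 298.96904352]
[176.25555589 361.48406869]
[221.24711264 329.18120274]
chuck [225.73922099 423.94521184]
chuck [228.08610269 464.90747515]
```

The fingertip projection matches the side view, and so does the chuck. Descending and gripping.

```bash
python3 -m crank '[[[1,0.2,4,-0.1,0],[1,0,3,0,0],[1,0,2,0,0],[1,0,0,0,0],[-1,0,0,0,0],[-1,0,0,0,0],[-1,0,0,0,0],[-1,0,0,0,0]]]'; python3 -m crank '[[[-1,0,0,0,0],[-1,0,0,0,0]]]';python3 -c "
from h import *
go(.6,.249,.15)"
```

```text
time: 4.32
tool_pos: [0.6411, -0.1099, 0.0169]
tool_rot: [0.697, -0.696, 0.121, -0.124]
contact_force: [-0.4, 2.2, 5.6]
gripper_width: 0.675
time: 4.58
tool_pos: [0.6411, -0.1099, 0.0168]
tool_rot: [0.697, -0.696, 0.121, -0.124]
contact_force: [0.2, 2.0, 5.8]
gripper_width: 0.67
t 4.58 pos [ 0.6411 -0.1099  0.0168] tool shift cm [-16.08 -13.34  32.34] twist None j6 -1.51 w 0.67 F [0.2 2.  5.8]
axes [[0.94, 0.004, 0.342], [-0.342, -0.0, 0.94], [0.004, -1.0, 0.001]]
```

```bash
python3 -m crank '[[[-1,0,-1,0,0],[-1,0,-3,0,0],[-1,0,-4,0,0],[-1,0,-5,0,0],[-1,0,0,0,0]]]';python3 -c "
from h import *
go(.6,.249,.15)
f=grab_frame('top');g=grab_frame('side');crop(g,'a3s',180,60,320,220,4)"
```

```text
time: 5.2
tool_pos: [0.6418, -0.1109, 0.1494]
tool_rot: [-0.696, 0.697, -0.119, 0.126]
contact_force: [0.4, -0.0, -5.1]
gripper_width: 0.67
t 5.2 pos [ 0.6418 -0.1109  0.1494] tool shift cm [-16.23  -0.21  32.39] twist None j6 -1.51 w 0.67 F [ 0.4 -0.  -5.1]
axes [[0.94, 0.009, 0.342], [-0.342, -0.003, 0.94], [0.009, -1.0, 0.0]]
```

View pics/a3s.png

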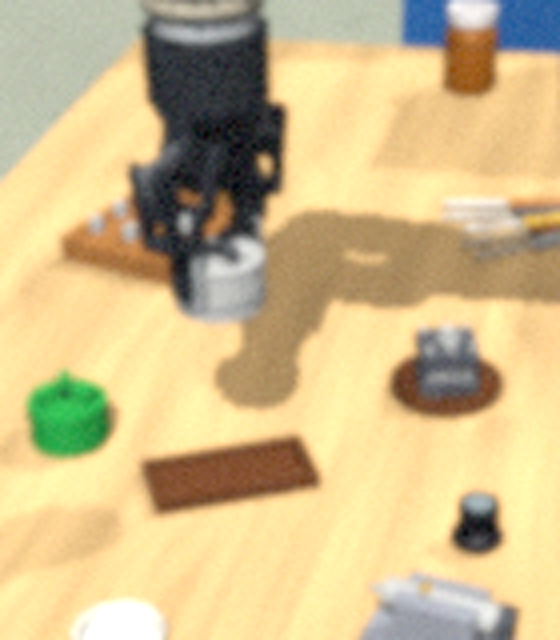

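The chuck is held level (crop 225,280) and the long stand is empty. Moving to the pad.

```bash
python3 -m crank '[[[-1,-2.3,0,4.6,0],[-1,-2.3,0,4.6,0],[-1,-2.3,0,4.6,0],[-1,-2.3,0,4.6,0],[-1,-2.3,0,4.6,0],[-1,-2.3,0,4.6,0],[-1,-2.4,0,4.8,0],[-1,0,0,0,0]]]';python3 -m crank '[[[-1,0,0,0,0],[-1,0,0,0,0]]]';python3 -c "
from h import *
go(.6,.249,.012)"
```

```text
time: 6.3
tool_pos: [0.5943, 0.2529, 0.1396]
tool_rot: [-0.696, 0.697, -0.123, 0.119]
contact_force: [0.3, -0.1, -6.7]
gripper_width: 0.673
time: 6.55
tool_pos: [0.597, 0.2486, 0.1422]
tool_rot: [-0.696, 0.697, -0.124, 0.122]
contact_force: [-0.1, 0.0, -6.6]
gripper_width: 0.671
t 6.55 pos [0.597  0.2486 0.1422] tool shift cm [ 0.3  13.02  0.17] twist None j6 -0.94 w 0.671 F [-0.1  0.  -6.6]
axes [[0.939, -0.003, 0.343], [-0.343, -0.001, 0.939], [-0.002, -1.0, -0.002]]
```

```bash
python3 -m crank '[[[-1,0.3,5,0.2,0],[-1,0,4.5,0,0],[-1,0,2,0,0],[-1,0,0,0,0],[-1,0,0.7,0,0],[-1,0,0,0,0]]]';python3 -c "
from h import *
go(.6,.249,.012)"
```

```text
time: 7.3
tool_pos: [0.6023, 0.2511, 0.0238]
tool_rot: [0.697, -0.696, 0.122, -0.124]
contact_force: [0.3, -0.4, -6.2]
gripper_width: 0.673
t 7.3 pos [0.6023 0.2511 0.0238] tool shift cm [-0.15  1.18 -0.28] twist None j6 -0.94 w 0.673 F [ 0.3 -0.4 -6.2]
axes [[0.94, 0.002, 0.342], [-0.342, 0.001, 0.94], [0.002, -1.0, 0.001]]
```

```bash
python3 -m crank '[[[-1,-0.2,0.6,-0.2,0],[-1,0,0.3,0,0],[-1,0,0,0,0]]]';python3 -c "
from h import *
go(.6,.249,.012)
g=grab_frame('side');crop(g,'a4s',150,180,290,320,4)"
```

```text
time: 7.68
tool_pos: [0.5982, 0.2496, 0.0126]
tool_rot: [-0.696, 0.697, -0.123, 0.122]
contact_force: [0.2, 0.1, -5.5]
gripper_width: 0.673
t 7.67 pos [0.5982 0.2496 0.0126] tool shift cm [0.19 0.06 0.01] twist None j6 -0.94 w 0.673 F [ 0.2  0.1 -5.5]
axes [[0.94, -0.001, 0.342], [-0.342, -0.0, 0.94], [-0.001, -1.0, -0.001]]
```

View pics/a4s.png

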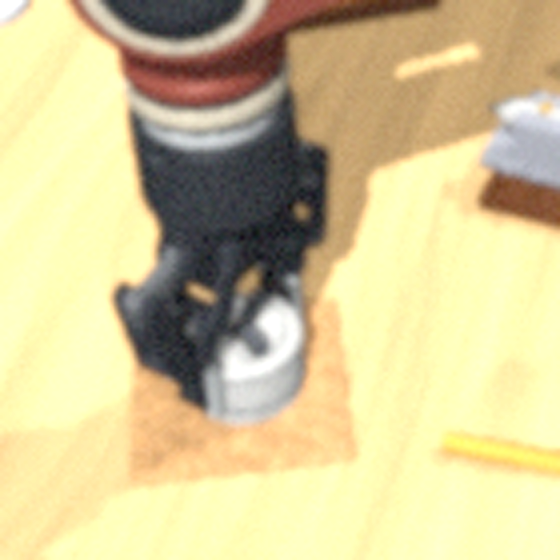

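The chuck (crop 255,365) is just above the pad. Lowering until contact.

```bash
for i in 1 2; do python3 -m crank '[[[-1,0,0.1,0,0],[-1,0,0.05,0,0],[-1,0,0,0,0]]]'; done
```

```text
time: 8.1
tool_pos: [0.5988, 0.2497, 0.0121]
tool_rot: [0.696, -0.696, 0.123, -0.123]
contact_force: [-1.1, -0.2, -3.7]
gripper_width: 0.673
time: 8.48
tool_pos: [0.5988, 0.2498, 0.012]
tool_rot: [-0.696, 0.696, -0.123, 0.123]
contact_force: [-7.2, -0.9, 6.3]
gripper_width: 0.67
```

Contact made. Releasing, then rising.

```bash
python3 -m crank '[[[0.2,0,0,0,0],[1,0,0,0,0],[1,0,0,0,0],[1,0,0,0,0],[1,0,-3,0,0],[1,0,-5,0,0],[1,0,-5,0,0],[1,0,0,0,0]]]'; python3 -c "
from h import *
go(.4645,.0565,.14,78.6)"
```

```text
time: 9.48
tool_pos: [0.6023, 0.2508, 0.1469]
tool_rot: [0.698, -0.695, 0.119, -0.126]
contact_force: [0.9, 0.4, -0.6]
gripper_width: 1.002
t 9.47 pos [0.6023 0.2508 0.1469] tool shift cm [ -6.32   0.47 -22.97] twist -8.6 j6 -0.94 w 1.002 F [ 0.9  0.4 -0.6]
axes [[0.94, 0.011, 0.342], [-0.342, 0.003, 0.94], [0.009, -1.0, 0.007]]
```

```bash
python3 -m crank '[[[1,-1.2,0,-4.6,0],[1,-1.3,0,-4.6,0],[1,-1.3,0,-4.6,0],[1,-1.3,0,-4.6,0],[1,-1.2,0,-4.6,0],[1,0,0,0,-9],[1,0,0,0,0],[1,0,0,0,0]]]'; python3 -c "
from h import *
go(.4645,.0565,.07,79)
g=grab_frame('side');crop(g,'a5s',230,130,370,270,4)
f=grab_frame('top');crop(f,'a5t',90,120,260,290,3)"
```

```text
time: 10.48
tool_pos: [0.4607, 0.0553, 0.1396]
tool_rot: [0.704, -0.704, 0.069, -0.068]
contact_force: [-0.3, -0.7, 0.6]
gripper_width: 0.999
t 10.47 pos [0.4607 0.0553 0.1396] tool shift cm [0.35 6.96 0.19] twist -0.1 j6 -1.42 w 0.999 F [-0.3 -0.7  0.6]
axes [[0.981, -0.001, 0.192], [-0.192, 0.0, 0.981], [-0.001, -1.0, -0.0]]
```

View pics/a5s.png

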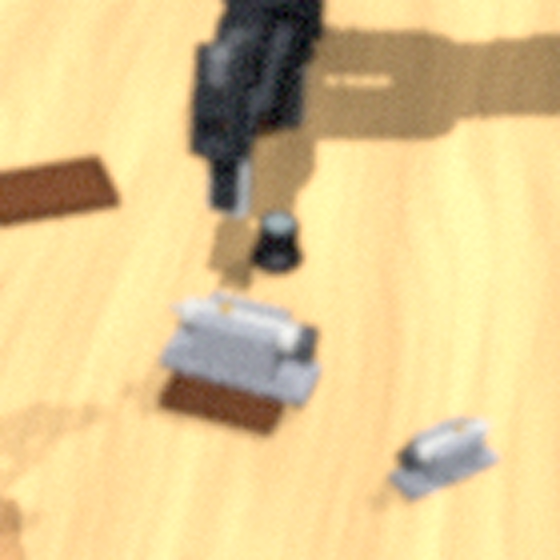

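View pics/a5t.png

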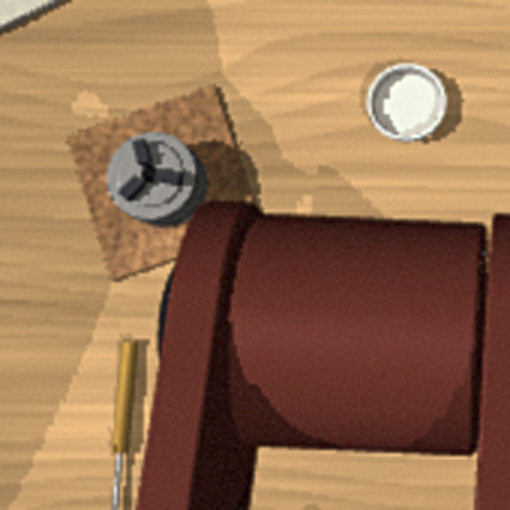

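The chuck sits near the pad's centre, and the gripper is above the tailstock. Descending.

```bash
python3 -m crank '[[[1,0.3,4,0.1,0],[1,0,4,0,0],[1,0,2.2,0,0],[1,0,1.7,0,0],[1,0,0,0,0],[1,0,0,0,0]]]'; python3 -c "
from h import *
go(.4645,.0565,.018,79)
g=grab_frame('side');crop(g,'a6s',230,130,370,270,4)"
```

```text
time: 11.32
tool_pos: [0.4649, 0.0555, 0.0221]
tool_rot: [0.704, -0.704, 0.067, -0.068]
contact_force: [0.5, -0.3, 1.1]
gripper_width: 1.004
t 11.32 pos [0.4649 0.0555 0.0221] tool shift cm [-0.06  0.41  0.09] twist 0.0 j6 -1.42 w 1.004 F [ 0.5 -0.3  1.1]
axes [[0.982, 0.002, 0.191], [-0.191, -0.0, 0.982], [0.002, -1.0, 0.0]]
```

View pics/a6s.png

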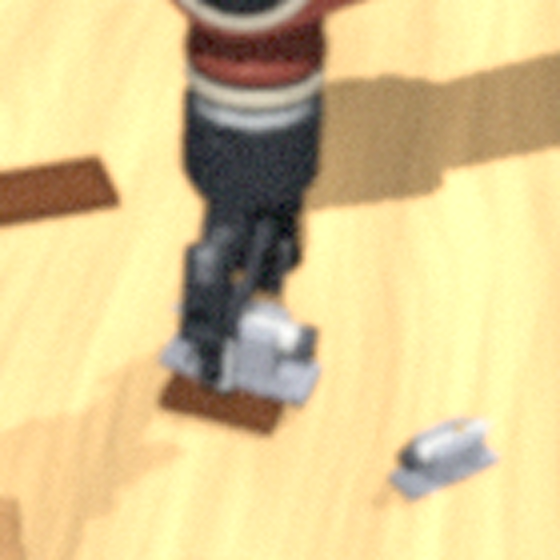

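```bash
python3 -m crank '[[[1,0,0.3,0,0],[1,0,0,0,0],[-1,0,0,0,0],[-1,0,0,0,0],[-1,0,0,0,0],[-1,0,0,0,0],[-1,0,0,0,0],[-1,0,0,0,0]]]';python3 -m crank '[[[-1,0,0,0,0],[-1,0,0,0,0]]]'; python3 -c "
from h import *
go(.4645,.0565,.018,79)
g=grab_frame('side');crop(g,'a7s',230,130,370,270,4)"
```

```text
time: 12.38
tool_pos: [0.4643, 0.0556, 0.0184]
tool_rot: [0.704, -0.704, 0.067, -0.068]
contact_force: [0.5, 1.9, 2.6]
gripper_width: 0.366
time: 12.62
tool_pos: [0.4643, 0.0556, 0.0184]
tool_rot: [0.704, -0.704, 0.067, -0.068]
contact_force: [-0.2, 2.4, 3.7]
gripper_width: 0.368
t 12.62 pos [0.4643 0.0556 0.0184] tool shift cm [0.   0.04 0.09] twist 0.0 j6 -1.42 w 0.368 F [-0.2  2.4  3.7]
axes [[0.982, 0.001, 0.191], [-0.191, 0.0, 0.982], [0.001, -1.0, 0.0]]
```

View pics/a7s.png

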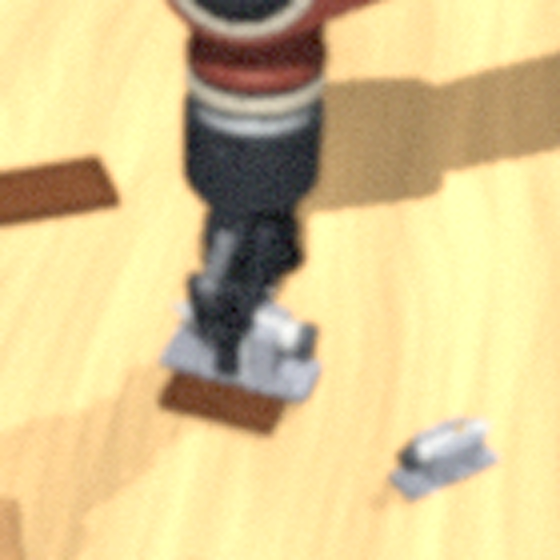

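Gripped (31 mm opening). Lifting, then turning 40°.

```bash
python3 -m crank '[[[-1,0,-1,0,0],[-1,0,-3,0,0],[-1,0,-4,0,0],[-1,0,-4,0,-10],[-1,0,0,0,-10],[-1,0,0,0,-10],[-1,0,0,0,-9.7],[-1,0,0,0,0]]]';python3 -m crank '[[[-1,0,0,0,0],[-1,0,0,0,0]]]'; python3 -c "
from h import *
go(.638,-.1095,.12,118.7)
f=grab_frame('top');g=grab_frame('side');crop(g,'a8s',180,90,330,240,4)"
```

```text
time: 13.68
tool_pos: [0.4628, 0.0552, 0.1371]
tool_rot: [-0.685, 0.685, 0.174, -0.176]
contact_force: [-0.1, -0.8, -3.6]
gripper_width: 0.369
time: 13.92
tool_pos: [0.4636, 0.0554, 0.1378]
tool_rot: [-0.685, 0.685, 0.175, -0.175]
contact_force: [0.4, 0.6, -3.9]
gripper_width: 0.365
t 13.93 pos [0.4636 0.0554 0.1378] tool shift cm [  7.4    1.78 -22.83] twist -0.1 j6 -2.11 w 0.365 F [ 0.4  0.6 -3.9]
axes [[0.878, -0.001, -0.479], [0.479, -0.0, 0.878], [-0.001, -1.0, 0.0]]
```

View pics/a8s.png

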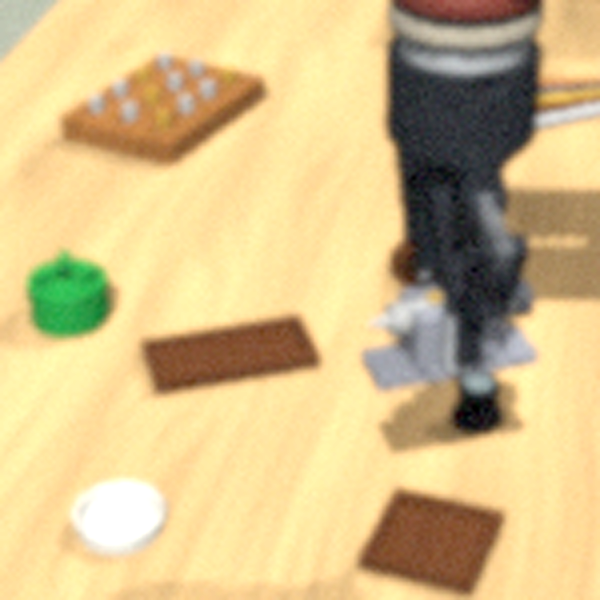

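Tailstock held level; both the long stand and square stand are now empty. Moving over the long stand.

```bash
python3 -m crank '[[[-1,1.5,0,-4.6,0],[-1,1.5,0,-4.6,0],[-1,1.5,0,-4.6,0],[-1,1.5,0,-4.6,0],[-1,1.4,0,-4.4,0],[-1,0,0,0,0],[-1,0,0,0,0],[-1,0,0,0,0]]]'; python3 -c "
from h import *
go(.638,-.1095,.06,118.7)
f=grab_frame('top');g=grab_frame('side');crop(g,'a9s',180,90,330,240,4);crop(f,'a9t',190,180,430,290,3)
c=np.array([(143,342),(300,317),(320,357),(157,392)])/4-.375+[180,90]
print('long side view',plane(g,c,.01).mean(0))
c=np.array([(398,490),(503,514),(468,592),(360,567)])/4-.375+[180,90]
print('sq side view',plane(g,c,.01).mean(0))
"
```

```text
time: 15.02
tool_pos: [0.6376, -0.108, 0.1379]
tool_rot: [0.685, -0.685, -0.175, 0.176]
contact_force: [0.4, 0.5, -2.4]
gripper_width: 0.365
t 15.03 pos [ 0.6376 -0.108   0.1379] tool shift cm [-0.03  7.79 -0.15] twist 0.1 j6 -2.36 w 0.365 F [ 0.4  0.5 -2.4]
axes [[0.877, -0.001, -0.481], [0.481, 0.0, 0.877], [-0.0, -1.0, 0.001]]
long side view [ 0.63703779 -0.10361932]
sq side view [0.46758185 0.06749763]
```

View pics/a9s.png

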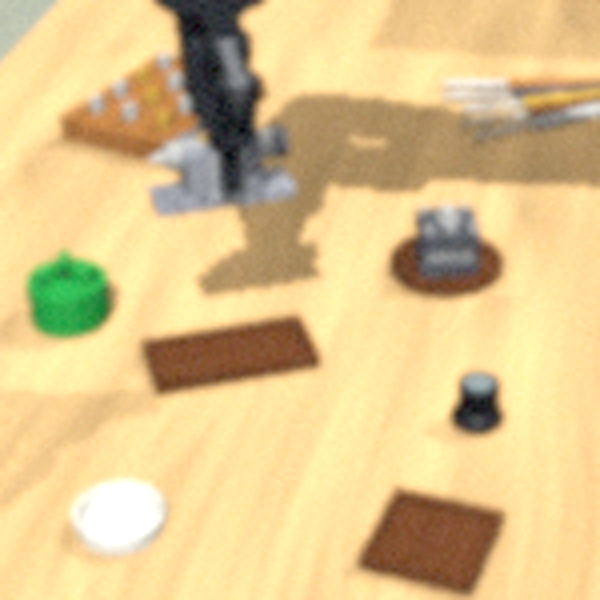

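View pics/a9t.png

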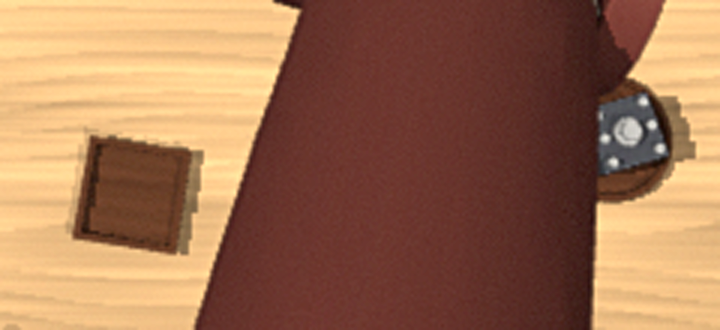

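The tailstock is aligned parallel above the long stand (230,355 in the crop). The side view's few-mm offset comes from the visible front wall, so the top fit holds. Lowering.

```bash
python3 -m crank '[[[-1,0,4,-0.1,0],[-1,0,4,0,0],[-1,0,2.5,0,0],[-1,0,0.8,0,0],[-1,0,0,0,0],[-1,0,0,0,0]]]'; python3 -c "
from h import *
go(.6377,-.1085,.0135,118.7)
g=grab_frame('side');crop(g,'a10s',180,110,300,230,5)
"
```

```text
time: 15.88
tool_pos: [0.6402, -0.1101, 0.0272]
tool_rot: [-0.684, 0.686, 0.176, -0.174]
contact_force: [-0.2, 0.1, -2.1]
gripper_width: 0.367
t 15.88 pos [ 0.6402 -0.1101  0.0272] tool shift cm [-0.15  1.36  0.26] twist 0.0 j6 -2.36 w 0.367 F [-0.2  0.1 -2.1]
axes [[0.877, 0.003, -0.481], [0.481, -0.001, 0.877], [0.002, -1.0, -0.002]]
```

View pics/a10s.png

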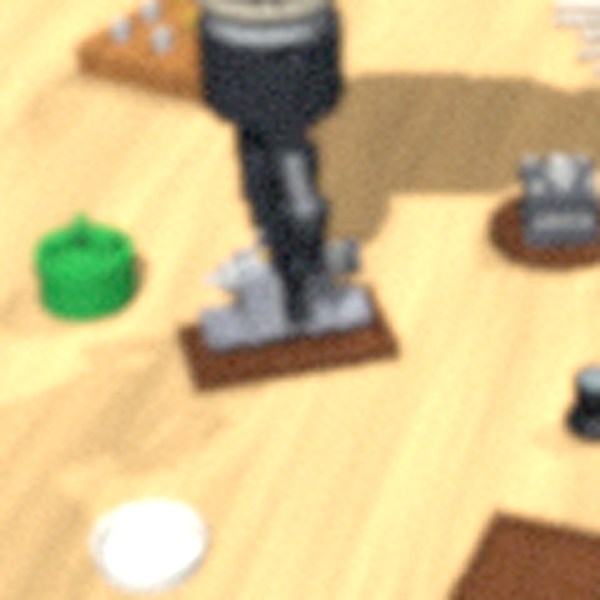

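```bash
python3 -m crank '[[[-1,-0.1,0.4,0.2,0],[-1,0,0.4,0,0],[-1,0,0,0,0],[-1,0,0,0,0]]]'; python3 -c "
from h import *
go(.6377,-.1085,.0135,118.7)
g=grab_frame('side');crop(g,'a11s',200,130,280,210,7)
"
```

```text
time: 16.42
tool_pos: [0.6369, -0.1086, 0.017]
tool_rot: [0.685, -0.685, -0.175, 0.175]
contact_force: [-0.4, -0.2, -3.7]
gripper_width: 0.364
t 16.43 pos [ 0.6369 -0.1086  0.017 ] tool shift cm [ 0.07  0.35 -0.03] twist 0.0 j6 -2.36 w 0.364 F [-0.4 -0.2 -3.7]
axes [[0.877, -0.0, -0.48], [0.48, 0.0, 0.877], [-0.0, -1.0, 0.0]]
```

View pics/a11s.png

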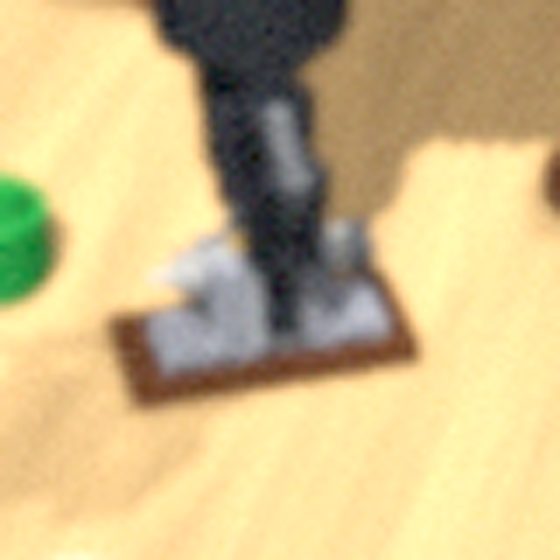

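The tailstock hovers inside the rim with about equal end margins. Final lowering.

```bash
python3 -m crank '[[[-1,0,0.2,0,0],[-1,0,0.1,0,0],[-1,0,0,0,0],[-1,0,0,0,0]]]'; python3 -m crank '[[[-1,0,0.1,0,0],[-1,0,0,0,0],[-1,0,0,0,0]]]'
```

```text
time: 16.98
tool_pos: [0.637, -0.1086, 0.0141]
tool_rot: [-0.685, 0.685, 0.175, -0.175]
contact_force: [0.6, -0.0, -3.6]
gripper_width: 0.37
time: 17.35
tool_pos: [0.6372, -0.1086, 0.0135]
tool_rot: [-0.685, 0.685, 0.175, -0.175]
contact_force: [-0.4, -0.6, -0.4]
gripper_width: 0.363
```

```bash
python3 -m crank '[[[0,0,0.03,0,0],[0.5,0,0,0,0],[1,0,0,0,0],[1,0,0,0,0],[1,0,-3,0,0],[1,0,-5,0,0],[1,0,-5,0,0],[1,0,0,0,0]]]'; python3 -c "
from h import *
go(.5074,-.2617,.14,15.5)
g=grab_frame('side');crop(g,'a12s',200,130,280,210,7)"
```

```text
time: 18.35
tool_pos: [0.6405, -0.1095, 0.1495]
tool_rot: [-0.683, 0.687, 0.179, -0.172]
contact_force: [0.5, -0.6, -0.1]
gripper_width: 1.001
t 18.35 pos [ 0.6405 -0.1095  0.1495] tool shift cm [-18.99   0.85  -6.94] twist -76.8 j6 -2.36 w 1.001 F [ 0.5 -0.6 -0.1]
axes [[0.877, 0.011, -0.48], [0.481, -0.003, 0.877], [0.008, -1.0, -0.008]]
```

View pics/a12s.png

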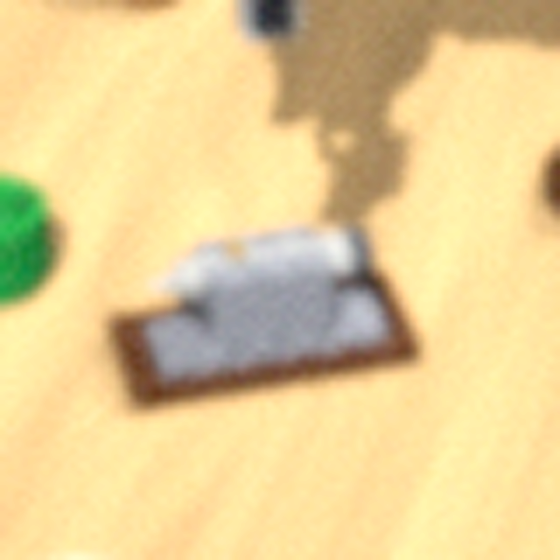

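Tailstock lies flat inside the long stand. Now the tool post.

```bash
python3 -c "
from h import *
f=grab_frame('top');crop(f,'tp',368,200,422,250,11)"
```

```text
(no output)
```

View pics/tp.png

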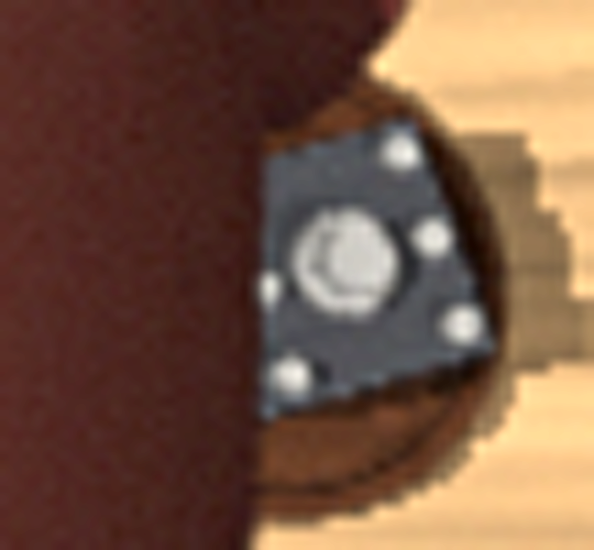

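```bash
python3 -m crank '[[[1,-4.7,0,-1.7,0],[1,-4.7,0,-1.7,0],[1,-4.8,0,-1.8,0],[1,-4.8,0,-1.8,0],[1,0,0,0,6],[1,0,0,0,5.2],[1,0,0,0,0],[1,0,0,0,0]]]'; python3 -c "
from h import *
go(.5074,-.2617,.07,107.5)
f=grab_frame('top');g=grab_frame('side');crop(g,'a13s',240,80,360,180,6)"
```

```text
time: 19.45
tool_pos: [0.5035, -0.2607, 0.1414]
tool_rot: [0.699, -0.698, -0.108, 0.109]
contact_force: [0.4, 0.2, 0.8]
gripper_width: 1.002
t 19.45 pos [ 0.5035 -0.2607  0.1414] tool shift cm [ 0.36  7.14 -0.23] twist 0.1 j6 -2.49 w 1.002 F [0.4 0.2 0.8]
axes [[0.953, -0.002, -0.302], [0.302, 0.001, 0.953], [-0.001, -1.0, 0.002]]
```

View pics/a13s.png

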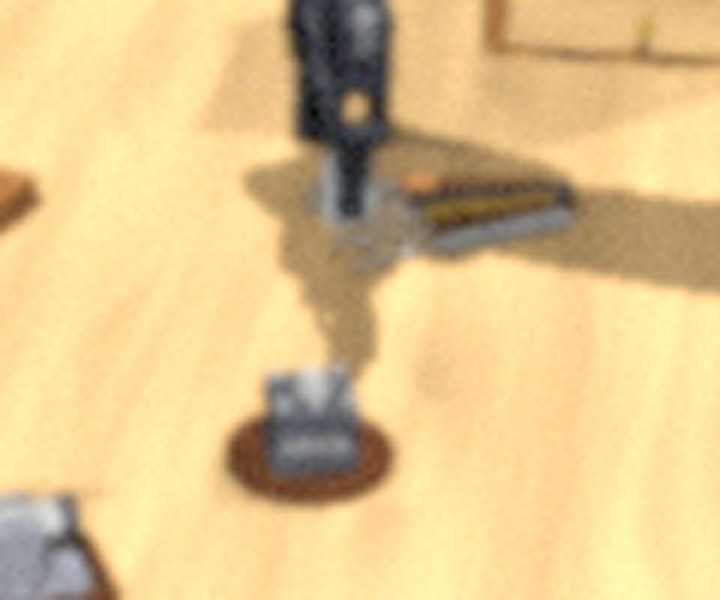

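```bash
python3 -c "
from h import *
g=grab_frame('side');s=state();p=s['tool_pos'];A=axes()
for e in(.045,-.045): print('tip',(proj(g,p+[0,0,.013]+e*A[:,2])[0]-[240,80])*6)
for z in(.005,.041,.051): print((proj(g,[.5074,-.2617,z])[0]-[240,80])*6)"
```

```text
tip [343.40300933 217.95213501]
tip [311.66207578 140.36046033]
[307.83657128 452.1008325 ]
[310.5620626  390.10627439]
[311.33748206 372.46843174]
```

Projections agree with the picture (post predicted at 310,390, seen there). Descending.

```bash
python3 -m crank '[[[1,0.4,4,-0.2,0],[1,0,4,0,0],[1,0,2.5,0,0],[1,0,1.4,0,0],[1,0,0,0,0],[1,0,0,0,0]]]'; python3 -c "
from h import *
go(.5074,-.2617,.012,107.5)
f=grab_frame('top');g=grab_frame('side');crop(g,'a14s',240,80,360,180,6)"
```

```text
time: 20.35
tool_pos: [0.5094, -0.2626, 0.0252]
tool_rot: [-0.698, 0.699, 0.108, -0.107]
contact_force: [0.5, 0.7, -1.0]
gripper_width: 1.001
t 20.35 pos [ 0.5094 -0.2626  0.0252] tool shift cm [-0.17  1.32  0.15] twist 0.0 j6 -2.48 w 1.001 F [ 0.5  0.7 -1. ]
axes [[0.954, 0.002, -0.301], [0.301, -0.001, 0.954], [0.001, -1.0, -0.002]]
```

View pics/a14s.png

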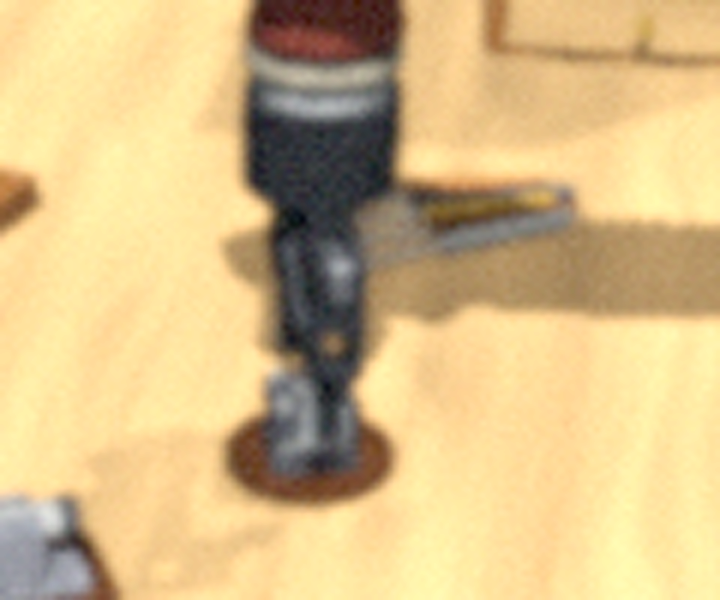

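```bash
python3 -m crank '[[[1,-0.1,1.1,0.1,0],[1,0,0,0,0],[1,0,0,0,0],[-1,0,0,0,0],[-1,0,0,0,0],[-1,0,0,0,0],[-1,0,0,0,0],[-1,0,0,0,0]]]';python3 -m crank '[[[-1,0,0,0,0],[-1,0,0,0,0],[-1,0,0,0,0]]]'; python3 -c "
from h import *
go(.5074,-.2617,.012,107.5)
f=grab_frame('top');g=grab_frame('side');crop(g,'a15s',240,80,360,180,6)"
```

```text
time: 21.45
tool_pos: [0.508, -0.2619, 0.0137]
tool_rot: [-0.698, 0.699, 0.108, -0.107]
contact_force: [0.3, -1.5, 2.8]
gripper_width: 0.502
time: 21.82
tool_pos: [0.5079, -0.262, 0.0137]
tool_rot: [-0.698, 0.699, 0.108, -0.107]
contact_force: [0.9, -2.6, 5.6]
gripper_width: 0.502
t 21.82 pos [ 0.5079 -0.262   0.0137] tool shift cm [-0.04  0.17  0.04] twist 0.0 j6 -2.48 w 0.502 F [ 0.9 -2.6  5.6]
axes [[0.954, 0.002, -0.301], [0.301, -0.001, 0.954], [0.001, -1.0, -0.002]]
```

View pics/a15s.png

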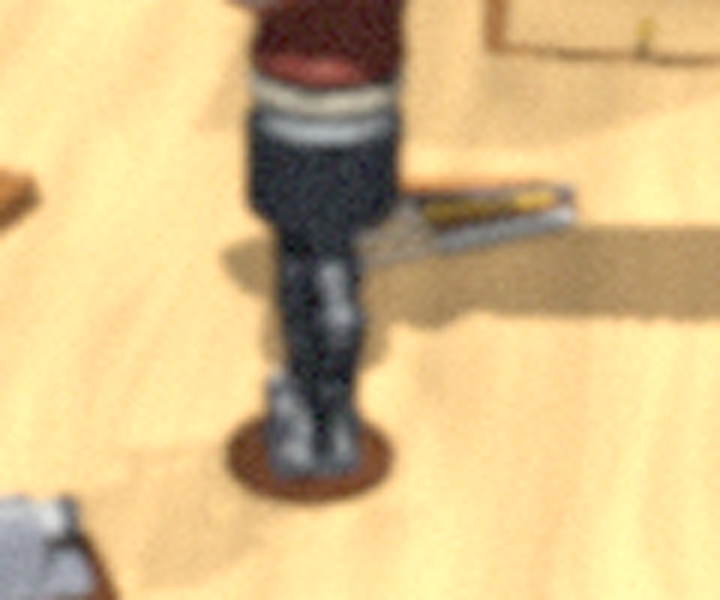

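Gripped at about 44 mm. Lift and turn 26°.

```bash
python3 -m crank '[[[-1,0,-1,0,0],[-1,0,-3,0,0],[-1,0,-4,0,0],[-1,0,-5,0,0],[-1,0,0,0,9],[-1,0,0,0,9],[-1,0,0,0,7.9],[-1,0,0,0,0]]]';python3 -m crank '[[[-1,0,0,0,0],[-1,0,0,0,0]]]'; python3 -c "
from h import *
go(.468,.0612,.14,81.6)
f=grab_frame('top');g=grab_frame('side');crop(g,'a16s',240,60,360,180,5)
c=full=np.array([(122,122),(390,165),(350,435),(75,395)])
crop(f,'sq2',205,210,265,280,8);crop(f,'rd2',360,195,430,255,8)"
```

```text
time: 22.92
tool_pos: [0.5058, -0.2601, 0.1409]
tool_rot: [0.706, -0.704, 0.052, -0.05]
contact_force: [0.7, -0.5, -3.5]
gripper_width: 0.504
time: 23.18
tool_pos: [0.5068, -0.261, 0.1423]
tool_rot: [0.705, -0.705, 0.052, -0.051]
contact_force: [-0.3, 0.2, -3.3]
gripper_width: 0.505
t 23.18 pos [ 0.5068 -0.261   0.1423] tool shift cm [-8.51  0.26 31.32] twist 0.1 j6 -2.03 w 0.505 F [-0.3  0.2 -3.3]
axes [[0.989, -0.001, 0.145], [-0.145, 0.001, 0.989], [-0.001, -1.0, 0.001]]
```

View pics/a16s.png

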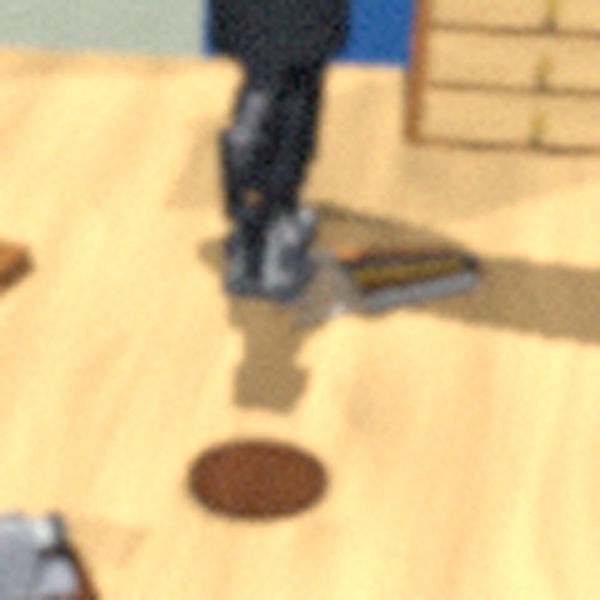

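View pics/sq2.png

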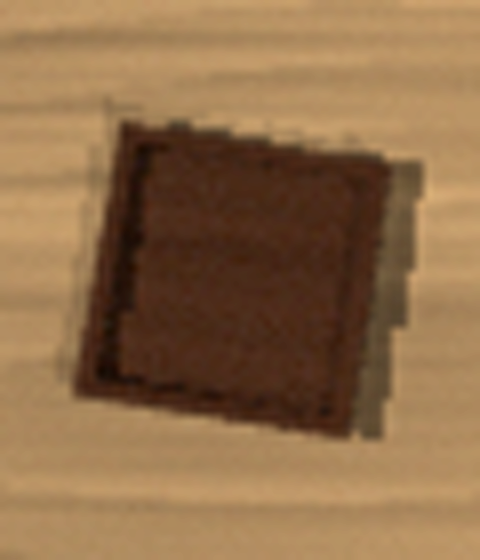

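Tool post held, round stand empty, square stand corners confirmed. Moving over it.

```bash
python3 -m crank '[[[-1,-1.4,0,5.2,0],[-1,-1.4,0,5.2,0],[-1,-1.4,0,5.2,0],[-1,-1.4,0,5.2,0],[-1,-1.4,0,5.2,0],[-1,-1.5,0,5.3,0],[-1,0,0,0,0],[-1,0,0,0,0]]]';python3 -m crank '[[[-1,0,0,0,0]]]'; python3 -c "
from h import *
go(.468,.0612,.0137,81.6)"
```

```text
time: 24.28
tool_pos: [0.4688, 0.0607, 0.143]
tool_rot: [-0.705, 0.705, -0.051, 0.051]
contact_force: [0.0, -0.1, -4.0]
gripper_width: 0.507
time: 24.4
tool_pos: [0.469, 0.0598, 0.1429]
tool_rot: [-0.705, 0.705, -0.052, 0.052]
contact_force: [-0.7, 0.5, -3.9]
gripper_width: 0.506
t 24.4 pos [0.469  0.0598 0.1429] tool shift cm [-0.12 12.92  0.13] twist -0.1 j6 -1.45 w 0.506 F [-0.7  0.5 -3.9]
axes [[0.989, 0.0, 0.147], [-0.147, -0.0, 0.989], [0.0, -1.0, -0.0]]
```

```bash
python3 -m crank '[[[-1,-0.1,4,0.1,0],[-1,0,4,0,0],[-1,0,2.5,0,0],[-1,0,1,0,0],[-1,0,0,0,0],[-1,0,0,0,0]]]';python3 -m crank '[[[-1,0,0.7,0,0],[-1,0,0,0,0],[-1,0,0,0,0]]]'; python3 -c "
from h import *
go(.468,.0612,.0137,81.6)
g=grab_frame('side');crop(g,'a17s',240,160,340,260,6)"
```

```text
time: 25.15
tool_pos: [0.4692, 0.0616, 0.0293]
tool_rot: [0.705, -0.705, 0.051, -0.053]
contact_force: [0.4, 1.3, -4.2]
gripper_width: 0.503
time: 25.52
tool_pos: [0.4679, 0.0619, 0.0209]
tool_rot: [0.705, -0.705, 0.052, -0.052]
contact_force: [0.1, -0.6, -4.1]
gripper_width: 0.505
t 25.52 pos [0.4679 0.0619 0.0209] tool shift cm [ 0.02  0.72 -0.07] twist 0.0 j6 -1.45 w 0.505 F [ 0.1 -0.6 -4.1]
axes [[0.989, 0.0, 0.146], [-0.146, 0.0, 0.989], [0.0, -1.0, 0.0]]
```

View pics/a17s.png

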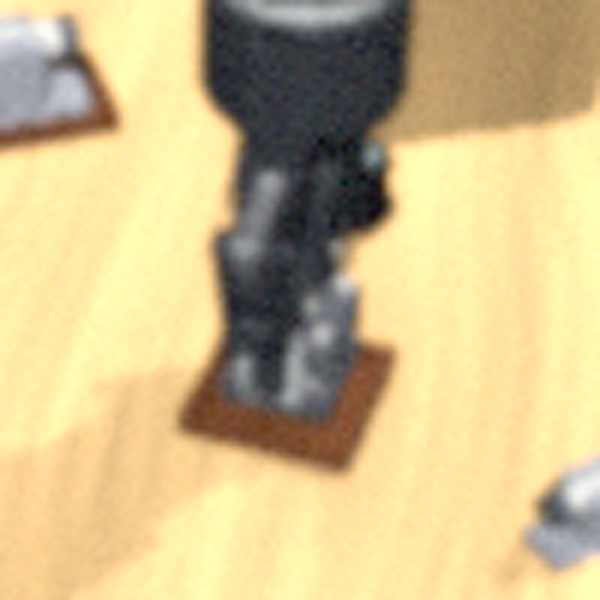

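The post is well centred over the square tray (crop 290,400). Lowering to contact.

```bash
python3 -m crank '[[[-1,0,0.4,0,0],[-1,0,0.2,0,0],[-1,0,0,0,0],[-1,0,0,0,0]]]';python3 -m crank '[[[-1,0,0.1,0,0],[-1,0,0,0,0],[-1,0,0,0,0]]]'
```

```text
time: 26.08
tool_pos: [0.4679, 0.0619, 0.0148]
tool_rot: [-0.705, 0.705, -0.052, 0.052]
contact_force: [-0.2, -0.6, -3.4]
gripper_width: 0.502
time: 26.45
tool_pos: [0.4679, 0.0619, 0.0138]
tool_rot: [-0.705, 0.705, -0.052, 0.052]
contact_force: [-0.1, 1.2, -3.2]
gripper_width: 0.503
```

```bash
python3 -m crank '[[[-1,0,0.1,0,0],[-1,0,0,0,0],[-1,0,0,0,0]]]'
```

```text
time: 26.82
tool_pos: [0.468, 0.0619, 0.0137]
tool_rot: [-0.705, 0.705, -0.052, 0.051]
contact_force: [-4.9, -0.3, 5.2]
gripper_width: 0.505
```

```bash
python3 -m crank '[[[0.3,0,0,0,0],[0.6,0,0,0,0],[1,0,0,0,0],[1,0,0,0,0],[1,0,-3,0,0],[1,0,-5,0,0],[1,0,-5,0,0],[1,0,0,0,0]]]'; python3 -c "
from h import *
go(.6,.25,.14)
g=grab_frame('side');crop(g,'a18s',170,160,330,310,5)
f=grab_frame('top');crop(f,'a18t',100,130,190,230,6)"
```

```text
time: 27.82
tool_pos: [0.4713, 0.0618, 0.1483]
tool_rot: [0.705, -0.705, 0.048, -0.055]
contact_force: [1.7, -0.2, 0.8]
gripper_width: 1.003
t 27.82 pos [0.4713 0.0618 0.1483] tool shift cm [ 9.98  0.96 20.49] twist None j6 -1.45 w 1.003 F [ 1.7 -0.2  0.8]
axes [[0.989, 0.011, 0.146], [-0.146, -0.0, 0.989], [0.01, -1.0, 0.001]]
```

View pics/a18s.png

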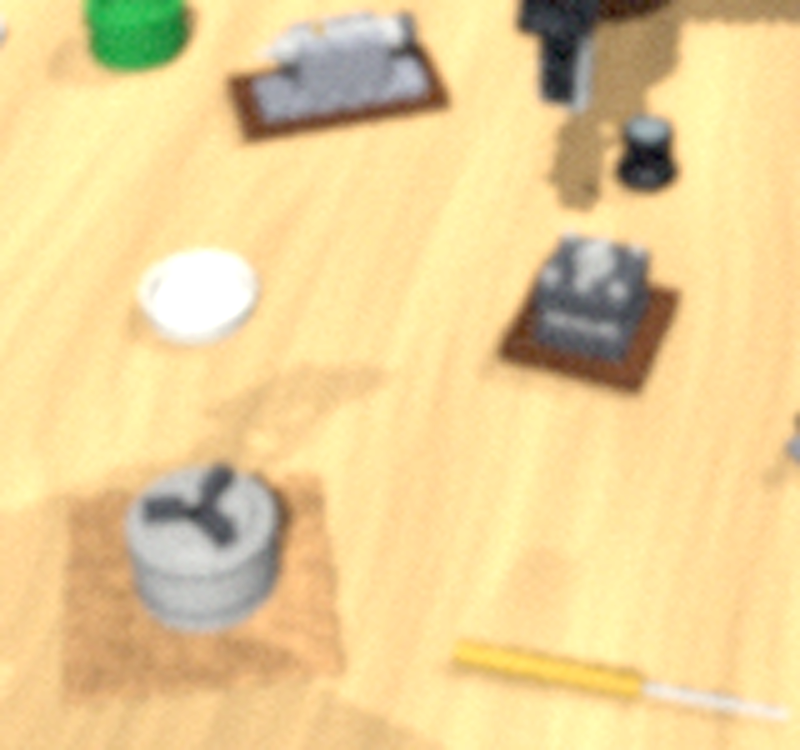

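View pics/a18t.png

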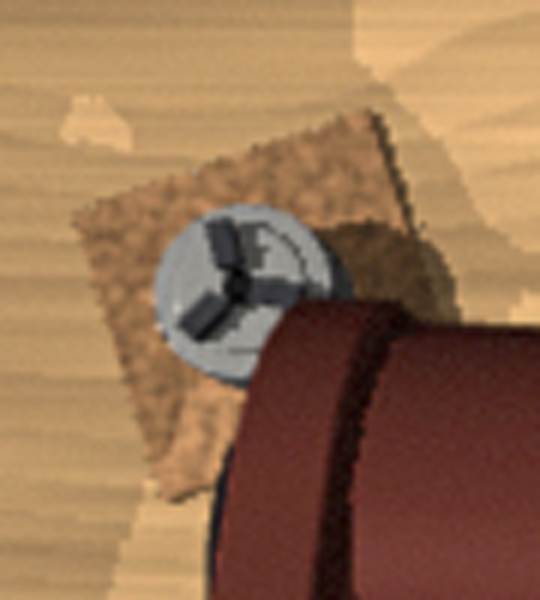

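The tool post is flat in the square stand (590,300), and the chuck is undisturbed on the pad. Fetching the chuck.

```bash
python3 -m crank '[[[1,2,0,4.1,0],[1,2,0,4.1,0],[1,2,0,4.1,0],[1,2,0,4.1,0],[1,2,0,4.1,0],[1,0,0,0,0],[1,0,0,0,0],[1,0,0,0,0]]]'; python3 -c "
from h import *
go(.599,.2495,.013)
f=grab_frame('top')
c=np.array([(155,295),(245,206)])/6-.5+[100,130]
print(plane(f,c,.039))"
```

```text
time: 28.92
tool_pos: [0.5958, 0.2491, 0.1418]
tool_rot: [-0.705, 0.705, -0.053, 0.051]
contact_force: [-0.3, -0.0, -0.1]
gripper_width: 0.996
t 28.93 pos [0.5958 0.2491 0.1418] tool shift cm [ 0.34 12.88  0.1 ] twist None j6 -1.14 w 0.996 F [-0.3 -0.  -0.1]
axes [[0.989, -0.002, 0.147], [-0.147, -0.001, 0.989], [-0.002, -1.0, -0.001]]
[[0.59648395 0.27845907]
 [0.62723789 0.25021433]]
```

```bash
python3 -m crank '[[[1,0.2,4,0,0],[1,0,4,0,0],[1,0,2.5,0,0],[1,0,1,0,0],[1,0,0,0,0],[1,0,0,0,0]]]'; python3 -c "
from h import *
go(.5985,.2493,.013)"
```

```text
time: 29.72
tool_pos: [0.5999, 0.25, 0.0297]
tool_rot: [0.706, -0.705, 0.051, -0.053]
contact_force: [0.1, -0.2, 0.1]
gripper_width: 0.996
t 29.73 pos [0.5999 0.25   0.0297] tool shift cm [-0.13  1.67 -0.1 ] twist None j6 -1.14 w 0.996 F [ 0.1 -0.2  0.1]
axes [[0.989, 0.003, 0.146], [-0.146, 0.001, 0.989], [0.003, -1.0, 0.001]]
```

```bash
python3 -m crank '[[[1,0,1.5,0,0],[1,0,0,0,0],[1,0,0,0,0],[-1,0,0,0,0],[-1,0,0,0,0],[-1,0,0,0,0],[-1,0,0,0,0],[-1,0,0,0,0]]]';python3 -m crank '[[[-1,0,0,0,0],[-1,0,0,0,0]]]';  python3 -m crank '[[[-1,0,-1,0,0],[-1,0,-3,0,0],[-1,0,-4,0,0],[-1,0,-5,0,0],[-1,0,0,0,0],[-1,0,0,0,0]]]'; python3 -c "
from h import *
go(.5076,-.2608,.14)
g=grab_frame('side');crop(g,'a19s',150,130,290,320,4)
f=grab_frame('top');crop(f,'rd3',360,195,430,255,8)"
```

```text
time: 30.72
tool_pos: [0.5993, 0.25, 0.0136]
tool_rot: [0.705, -0.705, 0.051, -0.052]
contact_force: [0.0, -1.0, 4.6]
gripper_width: 0.669
time: 30.98
tool_pos: [0.5993, 0.25, 0.0136]
tool_rot: [0.705, -0.705, 0.051, -0.052]
contact_force: [-0.4, -0.7, 5.2]
gripper_width: 0.669
time: 31.72
tool_pos: [0.5968, 0.2493, 0.1397]
tool_rot: [-0.705, 0.706, -0.053, 0.05]
contact_force: [-0.3, 0.6, -6.5]
gripper_width: 0.671
t 31.73 pos [0.5968 0.2493 0.1397] tool shift cm [ -1.38   0.08 -51.77] twist None j6 -1.14 w 0.671 F [-0.3  0.6 -6.5]
axes [[0.989, -0.005, 0.146], [-0.146, -0.001, 0.989], [-0.005, -1.0, -0.002]]
```

View pics/a19s.png

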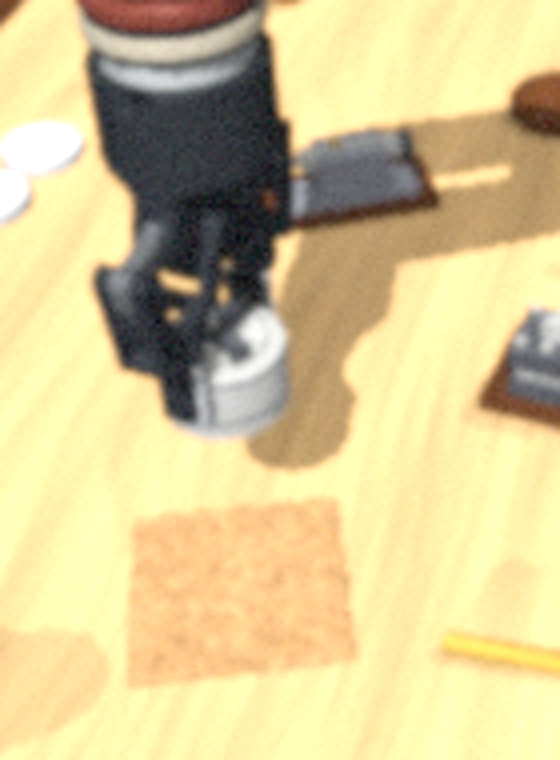

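View pics/rd3.png

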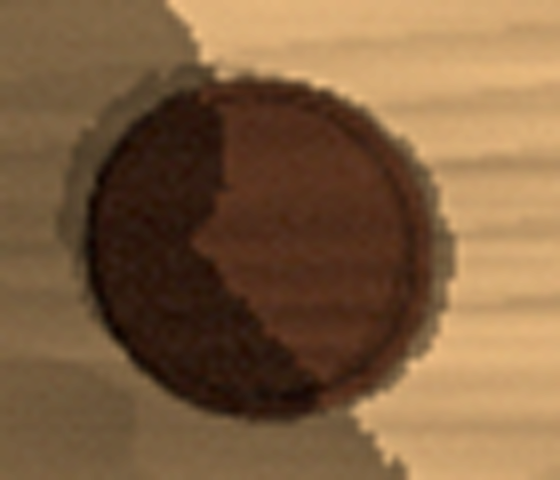

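Chuck held; empty round stand confirmed (88..430, 76..418 in the crop). Moving there.

```bash
python3 -m crank '[[[-1,-0.2,0,-5.2,0],[-1,-0.1,0,-5.2,0],[-1,-0.2,0,-5.2,0],[-1,-0.1,0,-5.2,0],[-1,-0.2,0,-5.2,0],[-1,-0.1,0,-5.2,0],[-1,-0.2,0,-5.2,0],[-1,-0.1,0,-5.2,0]]]'; python3 -m crank '[[[-1,-0.1,0,-5.1,0],[-1,-0.1,0,-5.1,0],[-1,0,0,0,0],[-1,0,0,0,0],[-1,0,0,0,0]]]'; python3 -c "
from h import *
go(.5076,-.2608,.0136)"
```

```text
time: 32.83
tool_pos: [0.5241, -0.1609, 0.14]
tool_rot: [0.706, -0.705, 0.053, -0.05]
contact_force: [0.4, -1.0, -6.1]
gripper_width: 0.667
time: 33.45
tool_pos: [0.5089, -0.2591, 0.1415]
tool_rot: [0.706, -0.705, 0.052, -0.051]
contact_force: [0.3, 1.0, -6.3]
gripper_width: 0.67
t 33.45 pos [ 0.5089 -0.2591  0.1415] tool shift cm [-0.08 12.79 -0.2 ] twist None j6 -2.03 w 0.67 F [ 0.3  1.  -6.3]
axes [[0.99, -0.002, 0.144], [-0.144, 0.001, 0.99], [-0.002, -1.0, 0.001]]
```

```bash
python3 -m crank '[[[-1,-0.1,4,-0.2,0],[-1,0,4,0,0],[-1,0,2.5,0,0],[-1,0,1,0,0],[-1,0,0,0,0],[-1,0,0,0,0]]]';python3 -m crank '[[[-1,0,0.5,0,0],[-1,0,0,0,0],[-1,0,0,0,0]]]'; python3 -c "
from h import *
go(.5076,-.2608,.0136)
g=grab_frame('side');crop(g,'a20s',240,90,350,180,6)"
```

```text
time: 34.2
tool_pos: [0.5093, -0.2629, 0.0295]
tool_rot: [-0.705, 0.706, -0.051, 0.052]
contact_force: [-0.4, -1.0, -5.8]
gripper_width: 0.669
time: 34.58
tool_pos: [0.508, -0.2625, 0.0229]
tool_rot: [-0.705, 0.705, -0.052, 0.052]
contact_force: [0.1, -0.5, -6.3]
gripper_width: 0.668
t 34.58 pos [ 0.508  -0.2625  0.0229] tool shift cm [-0.07  0.93  0.16] twist None j6 -2.03 w 0.668 F [ 0.1 -0.5 -6.3]
axes [[0.989, 0.0, 0.146], [-0.146, -0.0, 0.989], [0.0, -1.0, -0.0]]
```

View pics/a20s.png

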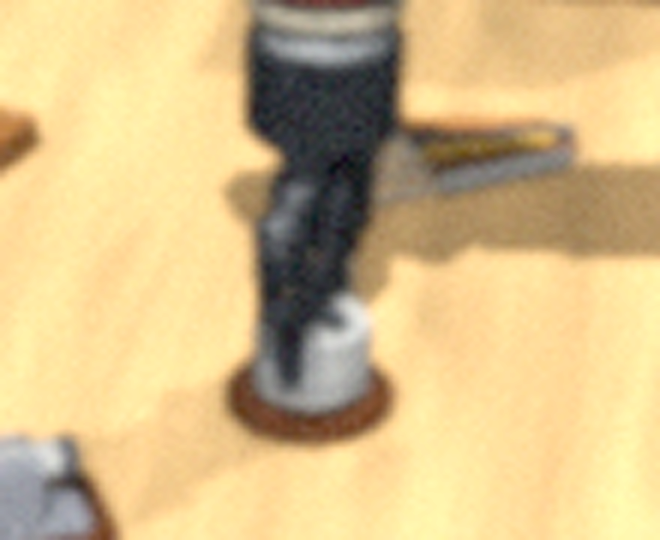

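The chuck is centred over the round stand (crop 312,400). Lowering.

```bash
python3 -m crank '[[[-1,0,0.4,0.1,0],[-1,0,0.4,0,0],[-1,0,0,0,0],[-1,0,0,0,0]]]';python3 -m crank '[[[-1,0,0.1,0,0],[-1,0,0,0,0],[-1,0,0,0,0]]]'
```

```text
time: 35.12
tool_pos: [0.5081, -0.2614, 0.0147]
tool_rot: [0.705, -0.705, 0.052, -0.052]
contact_force: [-0.1, 0.3, -6.4]
gripper_width: 0.67
time: 35.5
tool_pos: [0.5082, -0.2615, 0.0139]
tool_rot: [-0.705, 0.705, -0.052, 0.052]
contact_force: [-0.3, 0.2, -7.0]
gripper_width: 0.672
```

```bash
python3 -m crank '[[[-1,0,0.1,0,0],[-1,0,0,0,0],[-1,0,0,0,0]]]'
```

```text
time: 35.88
tool_pos: [0.5083, -0.2615, 0.0136]
tool_rot: [-0.705, 0.705, -0.052, 0.052]
contact_force: [-4.2, 1.8, 4.1]
gripper_width: 0.668
```

Contact. Release, rise, and back away for a clear view.

```bash
python3 -m crank '[[[0.4,0,0,0,0],[0.7,0,0,0,0],[1,0,0,0,0],[1,0,0,0,0],[1,0,-3,0,0],[1,0,-5,0,0],[1,0,-5,0,0],[1,0,-5,0,0]]]'; python3 -m crank '[[[1,-2,0,-4,0],[1,-2,0,-4,0],[1,-1,0,-4,0],[1,0,0,-4,0],[1,0,0,-4,0],[1,0,0,0,0],[1,0,0,0,0]]]'; python3 -c "
from h import *
go(.5076,-.2608,.0136)
g=grab_frame('side');crop(g,'e_s',150,100,340,300,3)
f=grab_frame('top');cv2.imwrite('pics/e_full.png',cv2.resize(f['frame'][:,:,::-1],(800,600),interpolation=cv2.INTER_CUBIC))
A=[f['frame'][125:200,280:355],f['frame'][207:282,200:275],f['frame'][190:265,357:432]]
cv2.imwrite('pics/e_t.png',cv2.convertScaleAbs(cv2.resize(np.hstack(A)[:,:,::-1],(798,266),interpolation=cv2.INTER_CUBIC),alpha=1.5))"
```

```text
time: 36.88
tool_pos: [0.508, -0.2614, 0.1944]
tool_rot: [-0.705, 0.705, -0.052, 0.052]
contact_force: [0.7, -1.3, 0.1]
gripper_width: 0.997
time: 37.75
tool_pos: [0.4295, -0.4515, 0.1925]
tool_rot: [0.706, -0.705, 0.052, -0.052]
contact_force: [-0.2, -0.7, 0.3]
gripper_width: 1.003
t 37.75 pos [ 0.4295 -0.4515  0.1925] tool shift cm [ 4.95 17.9  19.99] twist None j6 -2.35 w 1.003 F [-0.2 -0.7  0.3]
axes [[0.989, -0.0, 0.146], [-0.146, 0.001, 0.989], [-0.0, -1.0, 0.001]]
```

View pics/e_s.png

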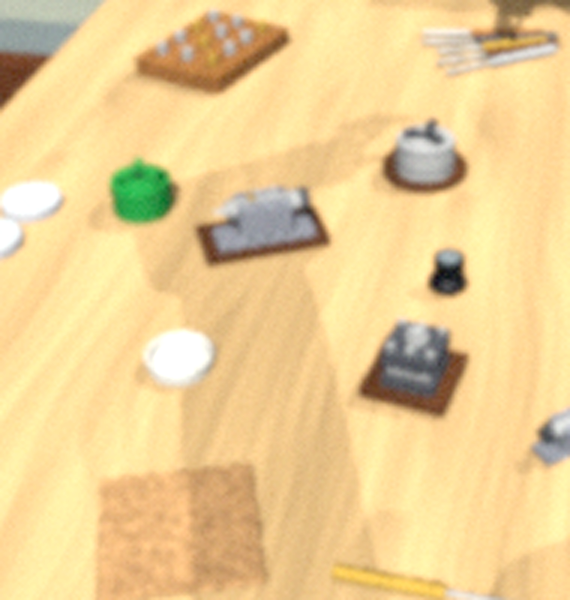

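View pics/e_full.png

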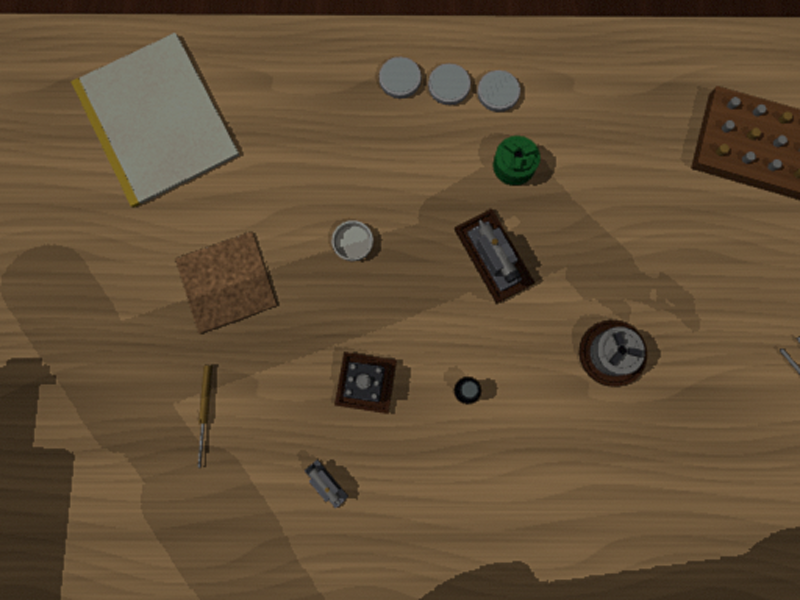

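View pics/e_t.png

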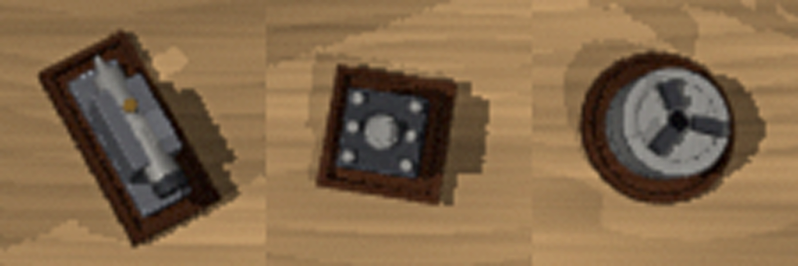

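All three stand flat inside their rims and the bystanders look unmoved. One numeric check of the centring.

```bash
python3 -c "
from h import *
f=grab_frame('top'); k=798/225
def P(x,y,i,u0,v0,z): return plane(f,np.array([[(x+.5)/k-75*i-.5+u0,(y+.5)/k-.5+v0]]),z)[0]
print('toolpost nut',P(380,131,1,200,207,.049),'screws',np.mean([P(x,y,1,200,207,.044) for x,y in [(356,98),(417,106),(405,164),(348,157)]],0),'stand',(.468,.0607))
print('chuck top',P((623+733)/2,(67+176)/2,2,357,190,.039),'stand',(.5076,-.2612))
print('tail foot',np.mean([P(x,y,0,280,125,.013) for x,y in [(73,83),(113,62)]],0),np.mean([P(x,y,0,280,125,.013) for x,y in [(144,216),(190,193)]],0),'stand',(.6377,-.1092))
"
```

```text
toolpost nut [0.46747633 0.06208622] screws [0.46766652 0.06162604] stand (0.468, 0.0607)
chuck top [ 0.50758409 -0.26323597] stand (0.5076, -0.2612)
tail foot [ 0.67600319 -0.08785962] [ 0.59607004 -0.12977655] stand (0.6377, -0.1092)
```

All within about 2 mm of centre.

```bash
python3 -c "
from plant import *
print(job_done())"
```

```text
the job is handed in; nothing more can be done
None
```

The job is handed in, at about 38 s of the 112 s allowed. I parked the chuck on the cork pad, then put the tailstock in the long stand, the tool post in the square stand and the chuck in the round stand. Each was lowered until the wrist force showed contact, and only then released.

- **Centring:** the last pictures show all three lying flat inside their rims. The top view puts each within about 2 mm of its stand's centre.
- **Bystanders:** by eye, the loupe, dish, screwdriver and both look-alikes are where they started. The gripper is clear of everything.
- **Disagreement between views:** mid-task, the side view put the long and square stand centres 5–7 mm off the top view in y. I put this down to the stands' front walls showing in the side outline and used the top-view values. The final side picture also shows each part inside its rim.

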